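# Fetch the hub from the back of the inspection pallet and load the chuck

## Robot

A 7-joint arm with a two-finger parallel gripper is mounted at the origin on the work surface. World frame = base frame: x ahead of the robot, y to its left, z up, the work surface at z = 0. Lengths are in m, angles in rad, forces in N, time in s.
With the tool pointing down it reaches from about 0.425 to 0.925 m from the base axis. Payload 6.8 kg.
Tool frame: the origin (TCP) lies between the finger pads; the fingertips stand 11 mm ahead of it and the grasp point (between the pads) lies 8 mm behind it; z points along the fingers, y is the line along which they close (so a half turn about z gives the same grasp; the last joint's range is limited). The gripper opens to 85 mm and grips with 20 to 120 N. Pads are 22 mm wide; open, the fingers measure 114 mm over their backs; the gripper's body (76 mm by 85 mm) begins 54 mm behind the grasp point. The pads swing forward as they close: fully open they stand 13 mm farther back than shut.
Start: joints at [1.239, 0.477, 0.022, 1.555, -0.011, 1.109, -0.083], TCP at [0.15, -0.658, 0.242] pointing down, gripper open.
Joint ranges: [-2.96, 2.96], [-0.34, 2.1], [-1.41, 1.46], [0.24, 2.44], [-1.37, 4.51], [0.17, 1.92], [-2.96, 2.96]. Speed limits (rad/s): [2.39, 2.39, 3.14, 3.14, 3.14, 3.14, 3.14].

## Interface

Orientations are given as a rotation vector (axis times angle).
In Python, from bench import r gives the robot as it stands.
- The arm moves only by the tool send_rows, never from a script. Its argument "deltas" is a list of rows, each an object of numbers: "dx", "dy", "dz": the shift along the world's x, y, z in mm; "rx", "ry", "rz": the turn, a rotation vector about the world's x, y, z in degrees. A call has 1 to 5 rows; each row is the pose to reach, as a shift and turn from the pose commanded when the call began; what a row does not reach only later rows make up. A row lasts 1/12 s, in which the tool goes at most 41.7 mm and 7.16 degrees, less where a joint would pass 70% of its speed; a pose out of reach is approached as far as the arm can. A call with a gripper value outside its range is refused whole. "jaw" is the finger opening in mm, from 0 to 85.4, set as the call begins (left out, the last holds). The fingers move at their own pace and stop on an object; "newtons" is the grip in N (left out, the last holds). Time passes only in rows, so rows that repeat a pose let the fingers close. It gives the time, the measured TCP pose, the force, the opening and the grip force at its end, in the units of the state.
- r.get_obs(): the state, without advancing time (a new reading comes with each control period).
- r.grab_frame(name): name is "scene" or "side" or "wrist"; returns a dict with "frame" (480x640x3 uint8, blue, green, red), "z_map" (480x640 float32, m along the optical axis (not along the pixel's ray), 0 where there is no reading), "vertical_fov" (degrees; the focal length in pixels is half the picture's height over the tangent of half this angle, whatever the lens; pixels are square), "cx", "cy" (the principal point, pixels), "distortion" ([k1, k2, p1, p2, k3] as OpenCV has them; the pictures are not rectified), "xyz" and "orientation" of the camera in the world. Camera axes: x right, y down, z forward; pixel columns grow to the right and rows downward; lengths in m; the calibration is good to about 2 mm. A picture is of the moment at which its call begins.
- r.hand_in(): hands the job in; it is judged then, once.
The state is a dict: "clock": time; "joints": joint angles; "qvel": joint speeds; "tau": joint torques, N m; "tcp_pos": TCP position; "orientation": TCP orientation; "contact_force": force on the tool from outside, world axes, zero at the start; "moment": the same for the moment, N m; "grip_width": finger opening in m; "gripper_force": force on a finger pad.
Only numpy, scipy, OpenCV 4.12 (cv2) and the standard library are available. Lean on these libraries where they do the work, as an engineer would, in place of code of your own. Each camera call takes 0.05 s, during which the arm holds its last target. There are 200 camera calls.

## Task

The blue hub at the back of the inspection pallet is next to be measured, but three tall parts crowd round it: first stand those three on the green mat. Then stand the hub, flange down, in the middle of the open jaws of the rotary-table chuck, and put each tall part back upright on the pallet place it came from, since the place tells which job a part belongs to. Set parts down without dropping or toppling them, and leave the caliper, the datum sphere and the bottle alone.

Things in the scene. Friction and masses are not known exactly. Their poses are not given: they have to be found in the camera images.
- hub: Blue anodised flanged hub, a turned part: flange 50 mm across and 10 mm high at the bottom, above it a plain neck 38 mm across up to the top at 65 mm; about 0.14 kg. Origin: centre of its underside, z up. It starts low among the tall parts, 8 to 12 mm from each. In the chuck grip it well up the neck, above the jaws.
- sleeve: Red anodised round sleeve, a tall turned part 44 mm across and 130 mm high, with a shallow groove 30 to 38 mm above its foot and a wide dark bore in its top (the bore is only a mark, it is solid to the fingers); about 0.30 kg. Origin: centre of its underside, z up.
- nozzle: Brass-coloured round nozzle body, 128 mm high: foot 46 mm across, waist 40 mm, upper half (62 mm and up) 43 mm across, small dark bore in its top; about 0.45 kg. Origin: centre of its underside, z up.
- manifold: White square manifold block, 42 by 42 mm and 126 mm high, with dark round ports on its four sides and a dark bore and four screw marks in its top (marks only); about 0.40 kg. Origin: centre of its underside, z up; x and y square to its side faces.
- pallet: Fixed aluminium plate, 170 (x) by 240 (y) by 8 mm thick, with six flush black places 53 mm across at x = +-28, y = -56, 0, +56 mm. The hub is on back middle (+28, 0); the tall parts, in any order, on the back corners and front middle, all within 3 mm of centre; front corners empty. A 30 mm high bar handle at each end, y = +-108. Origin: underside centre; x away from the robot, small yaw.
- mat: Green set-down mat, fixed, 280 mm (x) by 160 mm (y), 3 mm thick, flat and empty, left or right of the pallet. Origin: centre of its underside; it may be turned a little.
- chuck: Fixed rotary table, 217 mm across, with a black disc and a white round chuck 84 mm across, left or right of the pallet. The chuck's flat top is the seat, 110 mm above the origin. Three aluminium jaws at 120 degrees (one at +x) rise 14 mm above it: inner faces 34 mm from the axis, 16 mm wide, reaching out to 62 mm. Origin: on the axis at bench level; any yaw.
- datum_sphere: Bystander: white ceramic ball 25 mm across on a thin stem, 89 mm high, with a dark round base 56 mm across. Origin: centre of the base's underside.
- caliper: Bystander: digital caliper lying flat, 232 mm long, steel with a black display block. Origin: under the middle of its beam; x along the beam.
- cleaner: Bystander: small green bottle of lens cleaner, 48 mm across and 130 mm high, paper label and blue cap. Origin: centre of its underside.
Not all that is in view belongs to the job. Of the things like the sleeve, leave any that is turquoise; of the rest the smaller one is meant.

How it is judged:
By the outcome, as a careful person would: the job done as asked, in the order asked, and still so for the second after the job is handed in, with the robot touching nothing.
It also fails if it takes over 147 s, if anything falls off the work surface, if the arm or the gripper's body presses on something with over 40 N, if the wrist force passes 120 N, or if a joint passes its speed limit or range.

## Working session

There is one attempt and no reset: what is moved stays moved. The work goes in short steps, Python scripts to look and compute and a tool call to move; the robot and the scene stay as the last step left them, time stands still between calls to the robot, and variables do not carry over. Pictures are saved under pics/ and viewed, at most 14 in all, crops included, and the job is handed in when it is done.

Besides the shell and the picture viewer there is one more tool, called after "Request:" by a JSON object that holds its "name" and its "arguments". send_rows: Moves the arm, as the interface text tells. Its arguments: {"type":"object","properties":{"deltas":{"type":"array","items":{"type":"object","properties":{"dx":{"type":"number"},"dy":{"type":"number"},"dz":{"type":"number"},"rx":{"type":"number"},"ry":{"type":"number"},"rz":{"type":"number"}}}},"jaw":{"type":"number"},"newtons":{"type":"number"}},"required":["deltas"]}

```bash
ls; mkdir -p pics
cat > h.py <<'E'
import numpy as np, cv2, pickle
from scipy.spatial.transform import Rotation as R
def cam(f):
    H=f["frame"].shape[0]; fl=H/2/np.tan(np.radians(f["vertical_fov"])/2)
    K=np.array([[fl,0,f["cx"]],[0,fl,f["cy"]],[0,0,1.]])
    o=np.array(f["orientation"],float)
    M=R.from_rotvec(o).as_matrix() if o.size==3 else (o.reshape(3,3) if o.size==9 else R.from_quat(o).as_matrix())
    return K,np.array(f["distortion"],float),np.array(f["xyz"],float),M
def plane(f,uv,z):
    K,D,p,M=cam(f); uv=np.array(uv,float).reshape(-1,1,2)
    n=cv2.undistortPoints(uv,K,D).reshape(-1,2)
    d=np.c_[n,np.ones(len(n))]@M.T
    return p+d*((z-p[2])/d[:,2])[:,None]
def cloud(f):
    K,D,p,M=cam(f); z=f["z_map"]; v,u=np.mgrid[:480,:640]
    n=cv2.undistortPoints(np.stack([u,v],-1).reshape(-1,1,2).astype(float),K,D).reshape(480,640,2)
    c=np.dstack([n*z[...,None],z])
    w=c@M.T+p; w[z==0]=np.nan
    return w
def proj(f,P):
    K,D,p,M=cam(f); rv=cv2.Rodrigues(M.T)[0]
    return cv2.projectPoints(np.array(P,float).reshape(-1,3),rv,-M.T@p,K,D)[0].reshape(-1,2)
def grab(n,tag):
    from bench import r
    f=r.grab_frame(n); pickle.dump(f,open(f"pics/{tag}.pkl","wb")); cv2.imwrite(f"pics/{tag}.png",f["frame"]); return f
def load(tag): return pickle.load(open(f"pics/{tag}.pkl","rb"))
E
python3 - <<'E'
from h import *
from bench import r
for n in ("scene","side","wrist"):
    f=grab(n,n+"0"); print(n,f["xyz"],f["orientation"],f["vertical_fov"],f["distortion"])
print(r.get_obs())
a=cv2.imread("pics/scene0.png");b=cv2.imread("pics/side0.png")
E
```

```text
pics
scene [1.13244107 0.41147814 0.7914639 ] [-1.17779677 -2.366607    0.92210451] 50.21281037514876 [-0.14196957  0.          0.          0.          0.        ]
side [-0.06114787  0.53317948  0.71157623] [-1.07928859  2.33954714 -1.09578042] 50.24389024271063 [0.03047578 0.         0.         0.         0.        ]
wrist [ 0.23170169 -0.64018166  0.37250642] [ 2.24691743 -1.79128886 -0.29754037] 60.675775319121456 [-0.08554301  0.          0.          0.          0.        ]
{'clock': 0.15, 'joints': array([ 1.2388488 ,  0.47759787,  0.02236595,  1.55619866, -0.01151541,
        1.10931856, -0.08310704]), 'qvel': array([-5.56651209e-04, -2.47951938e-03, -7.79906776e-05, -2.50975505e-03,
        3.04506259e-04,  1.90935832e-03, -1.94949944e-03]), 'tau': array([ 2.41409070e-03, -5.96924222e+01,  1.61009464e+00, -2.81491184e+01,
        1.26763809e-02,  6.59748723e-03,  3.06269101e-05]), 'tcp_pos': array([ 0.14972979, -0.6577362 ,  0.24156856]), 'orientation': array([-3.12057461e+00, -3.50711686e-01,  3.87368789e-04]), 'contact_force': array([-0.12111058, -0.80883002,  0.28982886]), 'moment': array([-0.01900131,  0.01553657, -0.01729678]), 'gripper_force': 0.0, 'grip_width': 0.0851850655623421}
```

View pics/scene0.png

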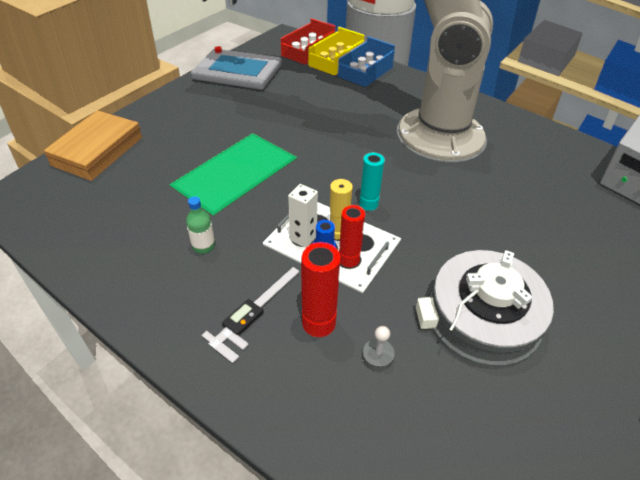

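View pics/side0.png

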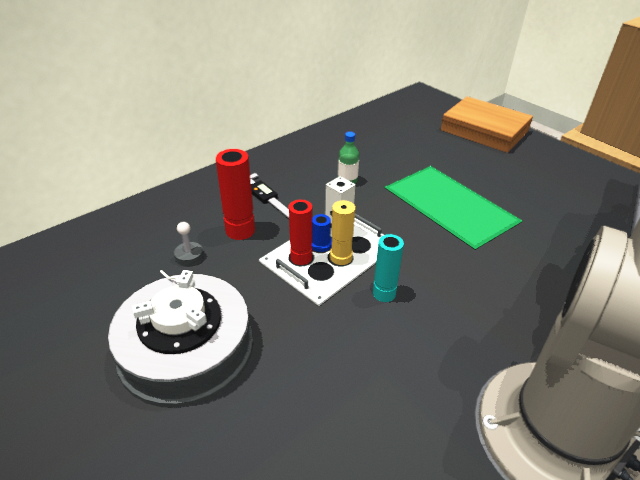

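Red objects: small sleeve on the pallet (scene 352,237; side 301,232), a bigger red one off the pallet (scene 320,290; side 236,195), and a turquoise one (372,180). The small red one on the pallet's back corner fits. Now I'll measure and confirm with a crop.

Run:
```python
from h import *
S=load("scene0");T=load("side0")
print(proj(S,[[.15,-.658,.242]]))
cv2.imwrite("pics/crop1.png",np.hstack([cv2.resize(S["frame"][170:360,240:430],(400,400)),cv2.resize(T["frame"][140:310,210:380],(400,400))]))
for n,f in (("S",S),("T",T)):
    w=cloud(f); hsv=cv2.cvtColor(f["frame"],cv2.COLOR_BGR2HSV)
    h,s,v=[hsv[...,i].astype(int) for i in range(3)]
    ms={"red":((h<8)|(h>172))&(s>150)&(v>60),"yel":(h>20)&(h<32)&(s>110)&(v>80),"blue":(h>108)&(h<125)&(s>150)&(v>60),"teal":(h>84)&(h<96)&(s>120)&(v>60),"green":(h>60)&(h<80)&(s>120)&(v>60)}
    for k,m in ms.items():
        m=m&(w[...,0]>.3)&(w[...,0]<1.1)&(abs(w[...,1])<.6)&(w[...,2]<.3)&(w[...,2]>-.01)
        c,l,st,ce=cv2.connectedComponentsWithStats(m.astype(np.uint8))
        for i in range(1,c):
            if st[i,4]<150: continue
            P=w[l==i]; zt=np.nanpercentile(P[:,2],98)
            rim=(l==i)&(w[...,2]>zt-.006)
            uv=np.argwhere(rim)[:,::-1]
            q=plane(f,uv,zt)
            # rim circle through box centre
            (cx,cy),rad=cv2.minEnclosingCircle(q[:,:2].astype(np.float32))
            print(n,k,ce[i].round(),st[i,4],"top",zt.round(4),"c",round(cx,4),round(cy,4),"r",round(rad,4))
            if k=="green" and zt<.02:
                hull=cv2.minAreaRect((P[:,:2]*1000).astype(np.float32)); print(hull)
    # white top
    m=(s<60)&(v>120)&(w[...,0]>.4)&(w[...,0]<.8)&(abs(w[...,1])<.25)
    t=m&(w[...,2]>.125)&(w[...,2]<.14)
    q=w[t]; print(n,"manif",cv2.minAreaRect((q[:,:2]*1000).astype(np.float32)),np.nanmedian(q[:,2]))
    t=m&(w[...,2]>.004)&(w[...,2]<.012)
    q=w[t]; print(n,"pallet",cv2.minAreaRect((q[:,:2]*1000).astype(np.float32)),np.nanmedian(q[:,2]))
    # chuck
    m=(w[...,1]>.12)&(w[...,1]<.6)&(w[...,0]>.3)&(w[...,0]<.95)
    for a,b in ((.107,.113),(.118,.13)):
        t=m&(w[...,2]>a)&(w[...,2]<b)&(s<60)&(v>120); c,l,st,ce=cv2.connectedComponentsWithStats(t.astype(np.uint8))
        for i in range(1,c):
            if st[i,4]>25: P=w[l==i]; print(n,"chuck",a,ce[i].round(),st[i,4],P.mean(0).round(4),cv2.minEnclosingCircle(P[:,:2].astype(np.float32)))
```

```text
[[218.29147276   3.8484707 ]]
S red [329. 276.] 4007 top 0.1882 c 0.6959 0.1018 r 0.0327
S yel [339. 201.] 796 top 0.1395 c 0.4871 -0.0014 r 0.0237
S blue [325. 237.] 188 top 0.0743 c 0.5469 0.0028 r 0.0196
S teal [371. 182.] 1041 top 0.1322 c 0.3674 -0.0018 r 0.0249
S green [233. 172.] 4716 top 0.0075 c 0.4652 -0.3273 r 0.1593
((458.21527099609375, -330.8333740234375), (168.1659393310547, 289.2193298339844), 86.25804138183594)
S manif ((545.44921875, -51.58108139038086), (43.963714599609375, 43.30403518676758), 4.313627243041992) 0.13499176465489005
S pallet ((597.4805908203125, 22.5147705078125), (383.7185363769531, 381.8004455566406), 88.21894836425781) 0.009143942870556865
S chuck 0.107 [500. 281.] 1229 [0.4943 0.3444 0.1107] ((0.49323228001594543, 0.3423721492290497), 0.05898028239607811)
S chuck 0.118 [507. 258.] 133 [0.4469 0.335  0.1241] ((0.4459370970726013, 0.3331652879714966), 0.016456326469779015)
S chuck 0.118 [476. 278.] 148 [0.5252 0.3083 0.1237] ((0.523393988609314, 0.30784791707992554), 0.016283994540572166)
S chuck 0.118 [522. 295.] 174 [0.5095 0.3893 0.1237] ((0.50
[... 611 characters left out ...]
266571044921875), (207.5742645263672, 57.80693817138672), 36.00275421142578) 0.13369308021354132
T pallet ((558.4241333007812, -16.056167602539062), (265.28143310546875, 379.9433898925781), 55.98163986206055) 0.008352396375211513
T chuck 0.107 [174. 305.] 1642 [0.4905 0.3465 0.1105] ((0.49142324924468994, 0.3443140387535095), 0.0567544624209404)
T chuck 0.118 [184. 277.] 169 [0.5209 0.3094 0.1233] ((0.5224814414978027, 0.3087093234062195), 0.016887309029698372)
T chuck 0.118 [142. 308.] 204 [0.505  0.3904 0.1237] ((0.5066354870796204, 0.3892989754676819), 0.01565290056169033)
T chuck 0.118 [194. 314.] 199 [0.443  0.3365 0.1237] ((0.4444020986557007, 0.33644285798072815), 0.01601395756006241)
```

View pics/crop1.png

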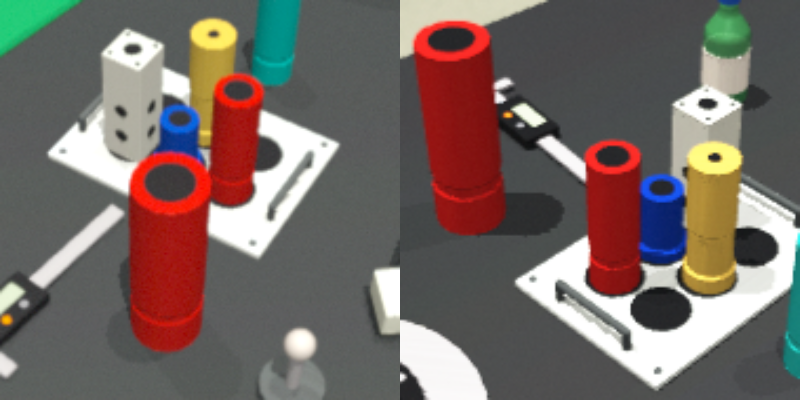

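View pics/wrist0.png

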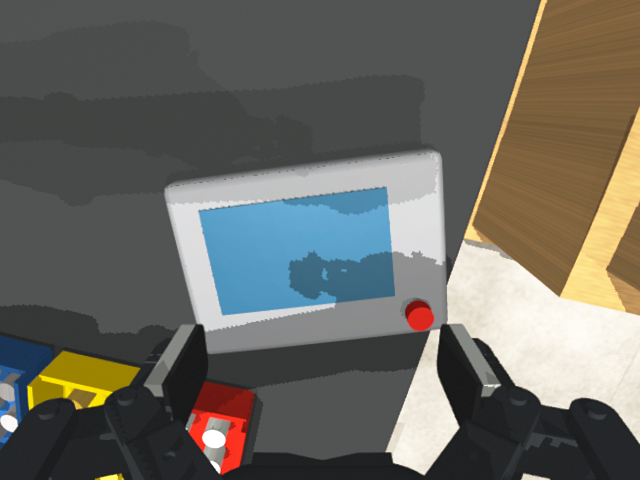

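The crops confirm it: the sleeve is the small red part on the back-left place. The manifold is back right, the nozzle front middle and the hub between them. Next I go above the pallet for a close look.

Request:
{"name": "send_rows", "arguments": {"deltas": [{"dx":30,"dy":26,"dz":12,"rz":-2},{"dx":60,"dy":52,"dz":24,"rz":-4},{"dx":90,"dy":78,"dz":36,"rz":-6},{"dx":120,"dy":104,"dz":48,"rz":-8},{"dx":150,"dy":130,"dz":60,"rz":-8}], "jaw": 85}}

```text
$.deltas[0]: bad value
```

Request:
{"name": "send_rows", "arguments": {"deltas": [{"dx":20,"dy":36},{"dx":40,"dy":72},{"dx":60,"dy":108},{"dx":80,"dy":144},{"dx":100,"dy":180}]}}

```text
$.deltas[0]: bad value
```

Request:
{"name": "send_rows", "arguments": {"deltas": [{"dx":5,"dy":40},{"dx":10,"dy":80},{"dx":15,"dy":120},{"dx":20,"dy":160},{"dx":25,"dy":200}]}}

```text
$.deltas[0]: bad value
```

Request:
{"name": "send_rows", "arguments": {"deltas": [{"dx":5,"dy":35},{"dx":5,"dy":70},{"dx":5,"dy":110},{"dx":5,"dy":145},{"dx":5,"dy":145}]}}

```text
$.deltas[0]: bad value
```

Run:
```python
from h import *
from bench import r
f=grab("wrist","w1"); o=r.get_obs(); print(o["tcp_pos"],R.from_rotvec(o["orientation"]).as_matrix().round(3),f["xyz"],o["clock"],o["joints"].round(2))
```

```text
[ 0.14973014 -0.6578465   0.2417038 ] [[ 0.975  0.222 -0.   ]
 [ 0.222 -0.975  0.001]
 [-0.    -0.001 -1.   ]] [ 0.23171364 -0.64023132  0.37263658] 0.2 [ 1.24  0.48  0.02  1.56 -0.01  1.11 -0.08]
```

View pics/w1.png

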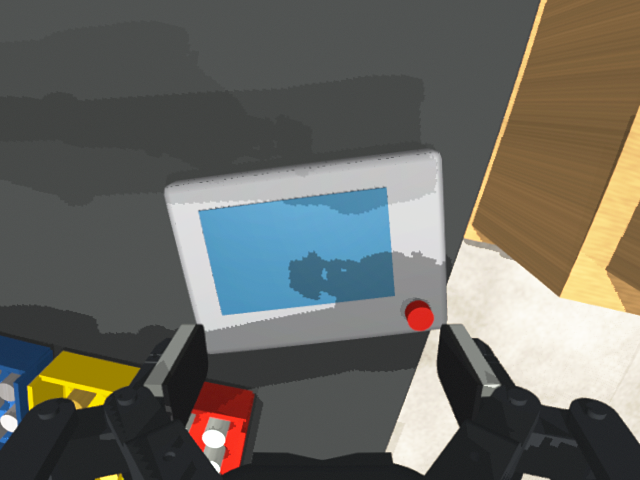

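The moves were refused because every row needs all six keys, so this picture is the unchanged start view with the console below. Resending.

Request:
{"name": "send_rows", "arguments": {"deltas": [{"dx":30,"dy":26,"dz":12,"rx":0,"ry":0,"rz":-2},{"dx":60,"dy":52,"dz":24,"rx":0,"ry":0,"rz":-4},{"dx":90,"dy":78,"dz":36,"rx":0,"ry":0,"rz":-6},{"dx":120,"dy":104,"dz":48,"rx":0,"ry":0,"rz":-8},{"dx":150,"dy":130,"dz":60,"rx":0,"ry":0,"rz":-8}], "jaw": 85}}

```text
clock: 0.62
tcp_pos: [0.3009, -0.5266, 0.3027]
orientation: [-3.139, -0.129, 0.0]
contact_force: [-0.8, -1.1, 0.4]
grip_width: 0.0853
gripper_force: 0.0
```

Request:
{"name": "send_rows", "arguments": {"deltas": [{"dx":20,"dy":36,"dz":0,"rx":0,"ry":0,"rz":0},{"dx":40,"dy":72,"dz":0,"rx":0,"ry":0,"rz":0},{"dx":60,"dy":108,"dz":0,"rx":0,"ry":0,"rz":0},{"dx":80,"dy":144,"dz":0,"rx":0,"ry":0,"rz":0},{"dx":100,"dy":180,"dz":0,"rx":0,"ry":0,"rz":0}]}}

```text
clock: 1.03
tcp_pos: [0.4003, -0.3462, 0.3024]
orientation: [3.139, 0.132, 0.0]
contact_force: [0.1, -0.6, -0.1]
grip_width: 0.0848
gripper_force: 0.0
```

Request:
{"name": "send_rows", "arguments": {"deltas": [{"dx":5,"dy":40,"dz":0,"rx":0,"ry":0,"rz":0},{"dx":10,"dy":80,"dz":0,"rx":0,"ry":0,"rz":0},{"dx":15,"dy":120,"dz":0,"rx":0,"ry":0,"rz":0},{"dx":20,"dy":160,"dz":0,"rx":0,"ry":0,"rz":0},{"dx":25,"dy":200,"dz":0,"rx":0,"ry":0,"rz":0}]}}

```text
clock: 1.45
tcp_pos: [0.4245, -0.1463, 0.3024]
orientation: [3.138, 0.132, 0.0]
contact_force: [1.1, -0.1, -0.5]
grip_width: 0.085
gripper_force: 0.0
```

Request:
{"name": "send_rows", "arguments": {"deltas": [{"dx":5,"dy":35,"dz":0,"rx":0,"ry":0,"rz":0},{"dx":5,"dy":70,"dz":0,"rx":0,"ry":0,"rz":0},{"dx":5,"dy":110,"dz":0,"rx":0,"ry":0,"rz":0},{"dx":5,"dy":145,"dz":0,"rx":0,"ry":0,"rz":0},{"dx":5,"dy":145,"dz":0,"rx":0,"ry":0,"rz":0}]}}

```text
clock: 1.87
tcp_pos: [0.4296, 0.004, 0.3028]
orientation: [-3.136, -0.148, -0.002]
contact_force: [-0.3, -0.0, 0.8]
grip_width: 0.0851
gripper_force: 0.0
```

```bash
cat > m.py <<'E'
from h import *
def measure(f):
    w=cloud(f); hsv=cv2.cvtColor(f["frame"],cv2.COLOR_BGR2HSV)
    h,s,v=[hsv[...,i].astype(int) for i in range(3)]; out=[]
    near=(w[...,2]>.06)&(w[...,2]<.2)
    for k,m,z in (("sleeve",((h<8)|(h>172))&(s>150),.138),("nozzle",(h>18)&(h<34)&(s>100),.136),("hub",(h>105)&(h<128)&(s>150),.073),("manif",(s<50)&(v>110),.134)):
        m=(m&(abs(w[...,2]-z)<.007)).astype(np.uint8)
        cs,_=cv2.findContours(m,cv2.RETR_EXTERNAL,cv2.CHAIN_APPROX_NONE)
        for c in cs:
            if cv2.contourArea(c)<300: continue
            hl=cv2.convexHull(c); q=(plane(f,hl.reshape(-1,2),z)[:,:2]*1000).astype(np.float32)
            rc=cv2.minAreaRect(q); ci=cv2.minEnclosingCircle(q)
            print(k,"px",c.reshape(-1,2).mean(0).round(),"rect",np.round(rc[0],1),np.round(rc[1],1),round(rc[2],1),"circ",np.round(ci[0],1),round(ci[1],1))
    return w,h,s,v
E
python3 - <<'E'
from m import *
from bench import r
f=grab("wrist","w2"); w,h,s,v=measure(f)
o=r.get_obs();print(o["tcp_pos"],f["xyz"])
m=((v<60)&(abs(w[...,2]-.008)<.004)&(abs(w[...,0]-.51)<.1)&(abs(w[...,1])<.1)).astype(np.uint8)
for c in cv2.findContours(m,cv2.RETR_EXTERNAL,cv2.CHAIN_APPROX_NONE)[0]:
    if cv2.contourArea(c)>300:
        q=(plane(f,c.reshape(-1,2),.008)[:,:2]*1000).astype(np.float32); print("place",cv2.minEnclosingCircle(q),cv2.minAreaRect(q)[:2])
E
```

```text
sleeve px [257.  67.] rect [535.6  57.5] [42.7 41.2] 50.0 circ [535.3  58.5] 22.1
nozzle px [340. 149.] rect [485.6  -3.9] [41.6 41.5] 5.5 circ [485.4  -3.5] 21.5
hub px [338.  73.] rect [542.1   1.7] [36.3 37.1] 6.7 circ [542.    1.5] 19.0
manif px [417.  68.] rect [546.  -51.2] [41.8 42.1] 4.9 circ [546.1 -51.3] 28.6
[4.29650108e-01 3.86391292e-04 3.02598110e-01] [0.51304297 0.01081356 0.43402844]
place ((490.8294677734375, -58.22153854370117), 25.7414608001709) ((491.47235107421875, -59.93539047241211), (50.987388610839844, 46.34160232543945))
place ((481.5086669921875, 52.87588119506836), 25.378719329833984) ((479.9736022949219, 51.511199951171875), (45.777679443359375, 49.87715148925781))
```

View pics/w2.png

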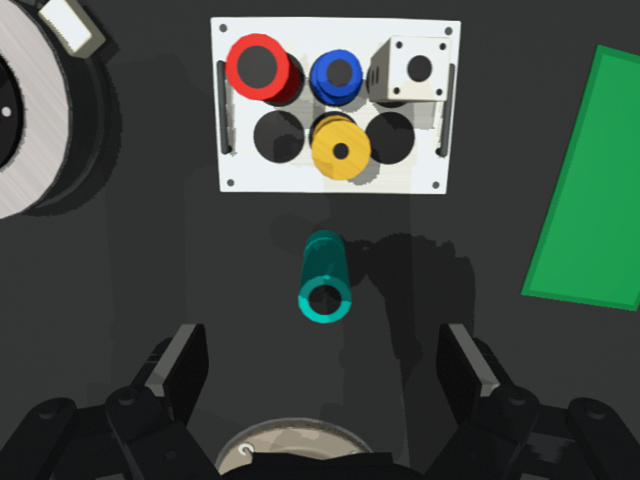

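The wrist picture shows sleeve (257,67), hub (338,73), manifold (417,68) and nozzle (340,149) on the pallet, with the turquoise decoy at (325,300) in front. Taking the manifold first.

Request:
{"name": "send_rows", "arguments": {"deltas": [{"dx":30,"dy":-13,"dz":0,"rx":0,"ry":0,"rz":0},{"dx":60,"dy":-26,"dz":0,"rx":0,"ry":0,"rz":0},{"dx":90,"dy":-39,"dz":0,"rx":0,"ry":0,"rz":0},{"dx":116,"dy":-52,"dz":0,"rx":0,"ry":0,"rz":0},{"dx":116,"dy":-52,"dz":-20,"rx":0,"ry":0,"rz":0}]}}

```text
clock: 2.33
tcp_pos: [0.5518, -0.06, 0.2847]
orientation: [3.137, 0.123, 0.012]
contact_force: [1.2, -0.9, 1.1]
grip_width: 0.0852
gripper_force: 0.0
```

Request:
{"name": "send_rows", "arguments": {"deltas": [{"dx":0,"dy":0,"dz":-30,"rx":0,"ry":0,"rz":0},{"dx":0,"dy":0,"dz":-60,"rx":0,"ry":0,"rz":0},{"dx":0,"dy":0,"dz":-90,"rx":0,"ry":0,"rz":0},{"dx":0,"dy":0,"dz":-105,"rx":0,"ry":0,"rz":0},{"dx":0,"dy":0,"dz":-105,"rx":0,"ry":0,"rz":0}]}}

```text
clock: 2.75
tcp_pos: [0.5429, -0.0568, 0.1733]
orientation: [-3.139, -0.13, 0.012]
contact_force: [0.3, -0.1, -0.3]
grip_width: 0.0854
gripper_force: 0.0
```

Run:
```python
from m import *
from bench import r
f=grab("wrist","w3"); measure(f)
o=r.get_obs();print(o["tcp_pos"],o["orientation"])
```

```text
sleeve px [ 78. 288.] rect [538.   56.5] [42.7 47.8] 43.6 circ [537.6  56.2] 24.2
nozzle px [220. 391.] rect [486.2 -12.4] [26.6 47.2] 75.9 circ [488.1  -4.7] 23.6
hub px [227. 243.] rect [5.438e+02 5.000e-01] [38. 38.] 8.6 circ [5.442e+02 1.000e-01] 19.9
manif px [310. 285.] rect [548.2 -51.6] [43.5 41.5] 4.9 circ [547.7 -51.9] 29.1
[ 0.54439327 -0.05659227  0.1755787 ] [ 3.13881238  0.1298984  -0.00676257]
```

Request:
{"name": "send_rows", "arguments": {"deltas": [{"dx":3,"dy":5,"dz":-25,"rx":0,"ry":0,"rz":0},{"dx":3,"dy":5,"dz":-50,"rx":0,"ry":0,"rz":0},{"dx":3,"dy":5,"dz":-70,"rx":0,"ry":0,"rz":0},{"dx":3,"dy":5,"dz":-75,"rx":0,"ry":0,"rz":0},{"dx":3,"dy":5,"dz":-75,"rx":0,"ry":0,"rz":0}]}}

```text
clock: 3.22
tcp_pos: [0.5487, -0.0508, 0.1023]
orientation: [3.139, 0.131, -0.002]
contact_force: [0.2, -0.3, -0.9]
grip_width: 0.0847
gripper_force: 0.0
```

Request:
{"name": "send_rows", "arguments": {"deltas": [{"dx":0,"dy":0,"dz":0,"rx":0,"ry":0,"rz":0},{"dx":0,"dy":0,"dz":0,"rx":0,"ry":0,"rz":0},{"dx":0,"dy":0,"dz":0,"rx":0,"ry":0,"rz":0},{"dx":0,"dy":0,"dz":0,"rx":0,"ry":0,"rz":0},{"dx":0,"dy":0,"dz":0,"rx":0,"ry":0,"rz":0}], "jaw": 30, "newtons": 45}}

```text
clock: 3.63
tcp_pos: [0.5498, -0.0504, 0.1038]
orientation: [3.138, 0.132, 0.004]
contact_force: [-0.2, -1.0, 6.6]
grip_width: 0.0417
gripper_force: 46.1
```

Request:
{"name": "send_rows", "arguments": {"deltas": [{"dx":0,"dy":0,"dz":0,"rx":0,"ry":0,"rz":0},{"dx":0,"dy":0,"dz":0,"rx":0,"ry":0,"rz":0},{"dx":0,"dy":0,"dz":0,"rx":0,"ry":0,"rz":0},{"dx":0,"dy":0,"dz":0,"rx":0,"ry":0,"rz":0},{"dx":0,"dy":0,"dz":0,"rx":0,"ry":0,"rz":0}]}}

```text
clock: 4.05
tcp_pos: [0.5498, -0.0504, 0.1038]
orientation: [3.138, 0.132, 0.004]
contact_force: [-1.1, -0.0, 7.1]
grip_width: 0.0416
gripper_force: 46.1
```

Request:
{"name": "send_rows", "arguments": {"deltas": [{"dx":0,"dy":0,"dz":8,"rx":0,"ry":0,"rz":0},{"dx":0,"dy":0,"dz":24,"rx":0,"ry":0,"rz":0},{"dx":0,"dy":0,"dz":44,"rx":0,"ry":0,"rz":0},{"dx":0,"dy":0,"dz":62,"rx":0,"ry":0,"rz":0},{"dx":0,"dy":0,"dz":70,"rx":0,"ry":0,"rz":0}]}}

```text
clock: 4.47
tcp_pos: [0.5495, -0.0501, 0.1747]
orientation: [3.139, 0.132, 0.004]
contact_force: [-0.0, 0.2, -3.4]
grip_width: 0.0414
gripper_force: 46.6
```

Request:
{"name": "send_rows", "arguments": {"deltas": [{"dx":0,"dy":-10,"dz":0,"rx":0,"ry":0,"rz":0},{"dx":0,"dy":-30,"dz":0,"rx":0,"ry":0,"rz":0},{"dx":0,"dy":-60,"dz":0,"rx":0,"ry":0,"rz":0},{"dx":0,"dy":-90,"dz":0,"rx":0,"ry":0,"rz":0},{"dx":0,"dy":-120,"dz":0,"rx":0,"ry":0,"rz":0}]}}

```text
clock: 4.88
tcp_pos: [0.5475, -0.1721, 0.1709]
orientation: [-3.139, -0.133, 0.004]
contact_force: [0.7, 0.2, -3.8]
grip_width: 0.0414
gripper_force: 46.5
```

Request:
{"name": "send_rows", "arguments": {"deltas": [{"dx":0,"dy":-30,"dz":0,"rx":0,"ry":0,"rz":0},{"dx":0,"dy":-60,"dz":0,"rx":0,"ry":0,"rz":0},{"dx":0,"dy":-90,"dz":0,"rx":0,"ry":0,"rz":0},{"dx":0,"dy":-120,"dz":0,"rx":0,"ry":0,"rz":0},{"dx":0,"dy":-145,"dz":0,"rx":0,"ry":0,"rz":0}]}}

```text
clock: 5.3
tcp_pos: [0.5468, -0.3185, 0.1705]
orientation: [-3.139, -0.129, 0.005]
contact_force: [-0.8, 0.0, -3.6]
grip_width: 0.0414
gripper_force: 46.3
```

Request:
{"name": "send_rows", "arguments": {"deltas": [{"dx":0,"dy":-15,"dz":0,"rx":0,"ry":0,"rz":0},{"dx":0,"dy":-20,"dz":0,"rx":0,"ry":0,"rz":0},{"dx":0,"dy":-20,"dz":-20,"rx":0,"ry":0,"rz":0},{"dx":0,"dy":-20,"dz":-40,"rx":0,"ry":0,"rz":0},{"dx":0,"dy":-20,"dz":-50,"rx":0,"ry":0,"rz":0}]}}

```text
clock: 5.72
tcp_pos: [0.5476, -0.3328, 0.1195]
orientation: [-3.136, -0.135, 0.005]
contact_force: [-0.3, 0.7, -5.2]
grip_width: 0.0411
gripper_force: 46.4
```

Request:
{"name": "send_rows", "arguments": {"deltas": [{"dx":0,"dy":0,"dz":-5,"rx":0,"ry":0,"rz":0},{"dx":0,"dy":0,"dz":-10,"rx":0,"ry":0,"rz":0},{"dx":0,"dy":0,"dz":-14,"rx":0,"ry":0,"rz":0},{"dx":0,"dy":0,"dz":-17,"rx":0,"ry":0,"rz":0},{"dx":0,"dy":0,"dz":-18,"rx":0,"ry":0,"rz":0}]}}

```text
clock: 6.13
tcp_pos: [0.5491, -0.3351, 0.1045]
orientation: [3.139, 0.132, 0.001]
contact_force: [0.0, -0.7, -3.9]
grip_width: 0.0416
gripper_force: 46.4
```

Request:
{"name": "send_rows", "arguments": {"deltas": [{"dx":0,"dy":0,"dz":-2,"rx":0,"ry":0,"rz":0},{"dx":0,"dy":0,"dz":-3.5,"rx":0,"ry":0,"rz":0},{"dx":0,"dy":0,"dz":-4.5,"rx":0,"ry":0,"rz":0},{"dx":0,"dy":0,"dz":-4.5,"rx":0,"ry":0,"rz":0},{"dx":0,"dy":0,"dz":-4.5,"rx":0,"ry":0,"rz":0}]}}

```text
clock: 6.55
tcp_pos: [0.5489, -0.3352, 0.0999]
orientation: [3.139, 0.132, 0.0]
contact_force: [0.4, -0.9, -3.6]
grip_width: 0.0418
gripper_force: 46.5
```

Request:
{"name": "send_rows", "arguments": {"deltas": [{"dx":0,"dy":0,"dz":-1,"rx":0,"ry":0,"rz":0},{"dx":0,"dy":0,"dz":-1,"rx":0,"ry":0,"rz":0},{"dx":0,"dy":0,"dz":-1,"rx":0,"ry":0,"rz":0}]}}

```text
clock: 6.8
tcp_pos: [0.5489, -0.3352, 0.0989]
orientation: [3.139, 0.132, 0.0]
contact_force: [-0.7, -0.2, -3.2]
grip_width: 0.0415
gripper_force: 46.7
```

Request:
{"name": "send_rows", "arguments": {"deltas": [{"dx":0,"dy":0,"dz":-0.7,"rx":0,"ry":0,"rz":0},{"dx":0,"dy":0,"dz":-0.7,"rx":0,"ry":0,"rz":0},{"dx":0,"dy":0,"dz":-0.7,"rx":0,"ry":0,"rz":0}]}}

```text
clock: 7.05
tcp_pos: [0.549, -0.3353, 0.0988]
orientation: [3.138, 0.132, 0.001]
contact_force: [-2.4, 0.2, 4.7]
grip_width: 0.0419
gripper_force: 47.3
```

Request:
{"name": "send_rows", "arguments": {"deltas": [{"dx":0,"dy":0,"dz":-0.7,"rx":0,"ry":0,"rz":0},{"dx":0,"dy":0,"dz":-0.7,"rx":0,"ry":0,"rz":0},{"dx":0,"dy":0,"dz":-0.7,"rx":0,"ry":0,"rz":0}]}}

```text
clock: 7.3
tcp_pos: [0.5491, -0.3353, 0.0988]
orientation: [3.138, 0.132, 0.001]
contact_force: [-3.5, 1.7, 9.7]
grip_width: 0.0415
gripper_force: 48.0
```

Request:
{"name": "send_rows", "arguments": {"deltas": [{"dx":0,"dy":0,"dz":-0.7,"rx":0,"ry":0,"rz":0},{"dx":0,"dy":0,"dz":-0.7,"rx":0,"ry":0,"rz":0},{"dx":0,"dy":0,"dz":-0.7,"rx":0,"ry":0,"rz":0}]}}

```text
clock: 7.55
tcp_pos: [0.5492, -0.3353, 0.0988]
orientation: [3.138, 0.132, 0.001]
contact_force: [-4.1, 2.2, 14.2]
grip_width: 0.0416
gripper_force: 48.6
```

Request:
{"name": "send_rows", "arguments": {"deltas": [{"dx":0,"dy":0,"dz":1.2,"rx":0,"ry":0,"rz":0},{"dx":0,"dy":0,"dz":1.2,"rx":0,"ry":0,"rz":0}]}}

```text
clock: 7.72
tcp_pos: [0.5491, -0.3353, 0.0988]
orientation: [3.138, 0.132, 0.001]
contact_force: [-1.8, 1.0, 8.4]
grip_width: 0.0418
gripper_force: 47.8
```

Request:
{"name": "send_rows", "arguments": {"deltas": [{"dx":0,"dy":0,"dz":0,"rx":0,"ry":0,"rz":0},{"dx":0,"dy":0,"dz":0,"rx":0,"ry":0,"rz":0},{"dx":0,"dy":0,"dz":0,"rx":0,"ry":0,"rz":0},{"dx":0,"dy":0,"dz":0,"rx":0,"ry":0,"rz":0},{"dx":0,"dy":0,"dz":0,"rx":0,"ry":0,"rz":0}], "jaw": 85}}

```text
clock: 8.13
tcp_pos: [0.5488, -0.3352, 0.0977]
orientation: [-3.139, -0.132, 0.0]
contact_force: [0.0, -0.1, 0.2]
grip_width: 0.085
gripper_force: 0.0
```

Request:
{"name": "send_rows", "arguments": {"deltas": [{"dx":0,"dy":0,"dz":20,"rx":0,"ry":0,"rz":0},{"dx":0,"dy":0,"dz":60,"rx":0,"ry":0,"rz":0},{"dx":0,"dy":0,"dz":100,"rx":0,"ry":0,"rz":0},{"dx":0,"dy":0,"dz":125,"rx":0,"ry":0,"rz":0},{"dx":-10,"dy":30,"dz":125,"rx":0,"ry":0,"rz":0}]}}

```text
clock: 8.55
tcp_pos: [0.5422, -0.3123, 0.2295]
orientation: [3.131, 0.12, 0.017]
contact_force: [-0.1, -0.4, 0.0]
grip_width: 0.0851
gripper_force: 0.0
```

Run:
```python
from m import *
from bench import r
f=grab("wrist","w4"); measure(f)
o=r.get_obs();print(o["tcp_pos"],o["orientation"])
```

```text
manif px [358. 251.] rect [ 548.3 -335.1] [40.4 40. ] 4.4 circ [ 548.  -333.8] 26.8
[ 0.53958245 -0.3010295   0.22631728] [3.13839436 0.13418555 0.00712881]
```

Request:
{"name": "send_rows", "arguments": {"deltas": [{"dx":-7,"dy":35,"dz":0,"rx":0,"ry":0,"rz":0},{"dx":-14,"dy":70,"dz":0,"rx":0,"ry":0,"rz":0},{"dx":-21,"dy":105,"dz":0,"rx":0,"ry":0,"rz":0},{"dx":-28,"dy":140,"dz":0,"rx":0,"ry":0,"rz":0},{"dx":-35,"dy":175,"dz":0,"rx":0,"ry":0,"rz":0}]}}

```text
clock: 9.02
tcp_pos: [0.503, -0.1284, 0.2226]
orientation: [-3.139, -0.133, 0.001]
contact_force: [0.2, 0.2, 0.6]
grip_width: 0.0847
gripper_force: 0.0
```

Request:
{"name": "send_rows", "arguments": {"deltas": [{"dx":-7,"dy":35,"dz":0,"rx":0,"ry":0,"rz":0},{"dx":-14,"dy":70,"dz":0,"rx":0,"ry":0,"rz":0},{"dx":-18,"dy":100,"dz":0,"rx":0,"ry":0,"rz":0},{"dx":-18,"dy":126,"dz":0,"rx":0,"ry":0,"rz":0},{"dx":-18,"dy":126,"dz":-10,"rx":0,"ry":0,"rz":0}]}}

```text
clock: 9.43
tcp_pos: [0.4865, 0.0023, 0.2145]
orientation: [-3.136, -0.145, -0.006]
contact_force: [0.7, 1.0, 0.8]
grip_width: 0.0848
gripper_force: 0.0
```

Request:
{"name": "send_rows", "arguments": {"deltas": [{"dx":0,"dy":0,"dz":-25,"rx":0,"ry":0,"rz":0},{"dx":0,"dy":0,"dz":-40,"rx":0,"ry":0,"rz":0},{"dx":0,"dy":0,"dz":-40,"rx":0,"ry":0,"rz":0},{"dx":0,"dy":0,"dz":-40,"rx":0,"ry":0,"rz":0}]}}

```text
clock: 9.77
tcp_pos: [0.4851, -0.0044, 0.1722]
orientation: [-3.139, -0.132, 0.004]
contact_force: [0.8, -0.8, 0.6]
grip_width: 0.0853
gripper_force: 0.0
```

Run:
```python
from m import *
from bench import r
f=grab("wrist","w5"); measure(f)
o=r.get_obs();print(o["tcp_pos"],o["orientation"])
```

```text
sleeve px [180. 176.] rect [536.7  57.9] [42.5 44.4] 22.8 circ [536.5  57.7] 22.4
nozzle px [319. 296.] rect [486.6  -3.9] [42.1 44.3] 75.9 circ [486.8  -3.7] 22.4
hub px [320. 155.] rect [543.    1.1] [36.7 36.7] 49.1 circ [542.9   1.3] 18.8
[ 0.4859323  -0.00428454  0.17311822] [-3.13863507e+00 -1.32073647e-01  4.05690288e-04]
```

Request:
{"name": "send_rows", "arguments": {"deltas": [{"dx":1,"dy":0,"dz":-25,"rx":0,"ry":0,"rz":0},{"dx":1,"dy":0,"dz":-50,"rx":0,"ry":0,"rz":0},{"dx":1,"dy":0,"dz":-66,"rx":0,"ry":0,"rz":0},{"dx":1,"dy":0,"dz":-71,"rx":0,"ry":0,"rz":0},{"dx":1,"dy":0,"dz":-71,"rx":0,"ry":0,"rz":0}]}}

```text
clock: 10.23
tcp_pos: [0.4867, -0.0043, 0.1017]
orientation: [-3.139, -0.132, 0.001]
contact_force: [0.2, -0.1, -0.3]
grip_width: 0.0851
gripper_force: 0.0
```

Request:
{"name": "send_rows", "arguments": {"deltas": [{"dx":0,"dy":0,"dz":0,"rx":0,"ry":0,"rz":0},{"dx":0,"dy":0,"dz":0,"rx":0,"ry":0,"rz":0},{"dx":0,"dy":0,"dz":0,"rx":0,"ry":0,"rz":0},{"dx":0,"dy":0,"dz":0,"rx":0,"ry":0,"rz":0},{"dx":0,"dy":0,"dz":0,"rx":0,"ry":0,"rz":0}], "jaw": 30, "newtons": 45}}

```text
clock: 10.65
tcp_pos: [0.4878, -0.0039, 0.1032]
orientation: [3.139, 0.132, 0.004]
contact_force: [0.0, 1.2, 5.1]
grip_width: 0.042
gripper_force: 45.0
```

Request:
{"name": "send_rows", "arguments": {"deltas": [{"dx":0,"dy":0,"dz":0,"rx":0,"ry":0,"rz":0},{"dx":0,"dy":0,"dz":0,"rx":0,"ry":0,"rz":0},{"dx":0,"dy":0,"dz":0,"rx":0,"ry":0,"rz":0}]}}

```text
clock: 10.9
tcp_pos: [0.4878, -0.0038, 0.1032]
orientation: [3.139, 0.132, 0.004]
contact_force: [-0.9, 1.0, 6.2]
grip_width: 0.0421
gripper_force: 45.0
```

Request:
{"name": "send_rows", "arguments": {"deltas": [{"dx":0,"dy":0,"dz":8,"rx":0,"ry":0,"rz":0},{"dx":0,"dy":0,"dz":24,"rx":0,"ry":0,"rz":0},{"dx":0,"dy":0,"dz":44,"rx":0,"ry":0,"rz":0},{"dx":0,"dy":0,"dz":62,"rx":0,"ry":0,"rz":0},{"dx":0,"dy":0,"dz":70,"rx":0,"ry":0,"rz":0}]}}

```text
clock: 11.32
tcp_pos: [0.4875, -0.0041, 0.1742]
orientation: [3.139, 0.132, 0.004]
contact_force: [0.6, -0.6, -4.0]
grip_width: 0.0424
gripper_force: 46.7
```

Request:
{"name": "send_rows", "arguments": {"deltas": [{"dx":0,"dy":-10,"dz":0,"rx":0,"ry":0,"rz":0},{"dx":-2,"dy":-30,"dz":0,"rx":0,"ry":0,"rz":0},{"dx":-4,"dy":-60,"dz":0,"rx":0,"ry":0,"rz":0},{"dx":-6,"dy":-90,"dz":0,"rx":0,"ry":0,"rz":0},{"dx":-8,"dy":-120,"dz":0,"rx":0,"ry":0,"rz":0}]}}

```text
clock: 11.73
tcp_pos: [0.4773, -0.1261, 0.1707]
orientation: [-3.139, -0.133, 0.004]
contact_force: [0.6, 0.2, -4.5]
grip_width: 0.0421
gripper_force: 46.7
```

Request:
{"name": "send_rows", "arguments": {"deltas": [{"dx":-3,"dy":-30,"dz":0,"rx":0,"ry":0,"rz":0},{"dx":-6,"dy":-60,"dz":0,"rx":0,"ry":0,"rz":0},{"dx":-9,"dy":-90,"dz":0,"rx":0,"ry":0,"rz":0},{"dx":-12,"dy":-120,"dz":0,"rx":0,"ry":0,"rz":0},{"dx":-15,"dy":-150,"dz":0,"rx":0,"ry":0,"rz":0}]}}

```text
clock: 12.15
tcp_pos: [0.4619, -0.2762, 0.1705]
orientation: [-3.138, -0.131, 0.004]
contact_force: [-0.2, -0.0, -4.1]
grip_width: 0.0422
gripper_force: 46.7
```

Request:
{"name": "send_rows", "arguments": {"deltas": [{"dx":-4,"dy":-30,"dz":0,"rx":0,"ry":0,"rz":0},{"dx":-6,"dy":-58,"dz":0,"rx":0,"ry":0,"rz":0},{"dx":-6,"dy":-58,"dz":0,"rx":0,"ry":0,"rz":0},{"dx":-6,"dy":-58,"dz":-20,"rx":0,"ry":0,"rz":0},{"dx":-6,"dy":-58,"dz":-40,"rx":0,"ry":0,"rz":0}]}}

```text
clock: 12.57
tcp_pos: [0.457, -0.3337, 0.131]
orientation: [3.138, 0.129, 0.0]
contact_force: [-0.4, 0.8, -5.6]
grip_width: 0.0421
gripper_force: 47.2
```

Request:
{"name": "send_rows", "arguments": {"deltas": [{"dx":0,"dy":0,"dz":-12,"rx":0,"ry":0,"rz":0},{"dx":0,"dy":0,"dz":-22,"rx":0,"ry":0,"rz":0},{"dx":0,"dy":0,"dz":-28,"rx":0,"ry":0,"rz":0},{"dx":0,"dy":0,"dz":-29,"rx":0,"ry":0,"rz":0},{"dx":0,"dy":0,"dz":-30,"rx":0,"ry":0,"rz":0}]}}

```text
clock: 12.98
tcp_pos: [0.458, -0.3322, 0.1019]
orientation: [3.139, 0.132, 0.0]
contact_force: [0.8, 0.0, -5.0]
grip_width: 0.0425
gripper_force: 47.2
```

Request:
{"name": "send_rows", "arguments": {"deltas": [{"dx":0,"dy":0,"dz":-0.5,"rx":0,"ry":0,"rz":0},{"dx":0,"dy":0,"dz":-1,"rx":0,"ry":0,"rz":0},{"dx":0,"dy":0,"dz":-1,"rx":0,"ry":0,"rz":0}]}}

```text
clock: 13.23
tcp_pos: [0.4583, -0.3324, 0.1016]
orientation: [3.138, 0.132, 0.002]
contact_force: [0.8, 0.4, -4.0]
grip_width: 0.0424
gripper_force: 47.2
```

Request:
{"name": "send_rows", "arguments": {"deltas": [{"dx":0,"dy":0,"dz":-0.7,"rx":0,"ry":0,"rz":0},{"dx":0,"dy":0,"dz":-0.7,"rx":0,"ry":0,"rz":0},{"dx":0,"dy":0,"dz":-0.7,"rx":0,"ry":0,"rz":0}]}}

```text
clock: 13.48
tcp_pos: [0.4579, -0.3322, 0.1004]
orientation: [3.139, 0.132, 0.0]
contact_force: [0.3, 0.3, -5.0]
grip_width: 0.0421
gripper_force: 47.2
```

Request:
{"name": "send_rows", "arguments": {"deltas": [{"dx":0,"dy":0,"dz":-0.7,"rx":0,"ry":0,"rz":0},{"dx":0,"dy":0,"dz":-0.7,"rx":0,"ry":0,"rz":0},{"dx":0,"dy":0,"dz":-0.7,"rx":0,"ry":0,"rz":0}]}}

```text
clock: 13.73
tcp_pos: [0.4578, -0.3322, 0.0995]
orientation: [-3.139, -0.132, 0.0]
contact_force: [-0.6, 0.0, -4.0]
grip_width: 0.0423
gripper_force: 47.2
```

Request:
{"name": "send_rows", "arguments": {"deltas": [{"dx":0,"dy":0,"dz":-0.7,"rx":0,"ry":0,"rz":0},{"dx":0,"dy":0,"dz":-1,"rx":0,"ry":0,"rz":0},{"dx":0,"dy":0,"dz":-1,"rx":0,"ry":0,"rz":0}]}}

```text
clock: 13.98
tcp_pos: [0.4578, -0.3322, 0.0985]
orientation: [3.139, 0.132, -0.0]
contact_force: [1.1, -0.6, -4.7]
grip_width: 0.0421
gripper_force: 47.3
```

Request:
{"name": "send_rows", "arguments": {"deltas": [{"dx":0,"dy":0,"dz":-0.7,"rx":0,"ry":0,"rz":0},{"dx":0,"dy":0,"dz":-0.7,"rx":0,"ry":0,"rz":0},{"dx":0,"dy":0,"dz":-0.7,"rx":0,"ry":0,"rz":0}]}}

```text
clock: 14.23
tcp_pos: [0.4581, -0.3322, 0.0983]
orientation: [3.139, 0.132, 0.001]
contact_force: [-2.1, 2.1, 3.5]
grip_width: 0.0417
gripper_force: 47.8
```

Request:
{"name": "send_rows", "arguments": {"deltas": [{"dx":0,"dy":0,"dz":0,"rx":0,"ry":0,"rz":0},{"dx":0,"dy":0,"dz":0,"rx":0,"ry":0,"rz":0},{"dx":0,"dy":0,"dz":0,"rx":0,"ry":0,"rz":0},{"dx":0,"dy":0,"dz":0,"rx":0,"ry":0,"rz":0},{"dx":0,"dy":0,"dz":0,"rx":0,"ry":0,"rz":0}], "jaw": 85}}

```text
clock: 14.65
tcp_pos: [0.4579, -0.3323, 0.0979]
orientation: [3.139, 0.132, 0.0]
contact_force: [0.8, -0.2, 0.1]
grip_width: 0.085
gripper_force: 0.0
```

Request:
{"name": "send_rows", "arguments": {"deltas": [{"dx":0,"dy":0,"dz":20,"rx":0,"ry":0,"rz":0},{"dx":0,"dy":0,"dz":60,"rx":0,"ry":0,"rz":0},{"dx":0,"dy":0,"dz":100,"rx":0,"ry":0,"rz":0},{"dx":0,"dy":0,"dz":125,"rx":0,"ry":0,"rz":0},{"dx":8,"dy":40,"dz":125,"rx":0,"ry":0,"rz":0}]}}

```text
clock: 15.07
tcp_pos: [0.4666, -0.3015, 0.2289]
orientation: [3.13, 0.113, 0.012]
contact_force: [1.9, -1.3, 0.6]
grip_width: 0.0852
gripper_force: 0.0
```

Request:
{"name": "send_rows", "arguments": {"deltas": [{"dx":7,"dy":35,"dz":0,"rx":0,"ry":0,"rz":0},{"dx":14,"dy":70,"dz":0,"rx":0,"ry":0,"rz":0},{"dx":21,"dy":105,"dz":0,"rx":0,"ry":0,"rz":0},{"dx":28,"dy":140,"dz":0,"rx":0,"ry":0,"rz":0},{"dx":35,"dy":175,"dz":0,"rx":0,"ry":0,"rz":0}]}}

```text
clock: 15.48
tcp_pos: [0.5009, -0.1156, 0.223]
orientation: [3.139, 0.132, 0.001]
contact_force: [0.8, 0.3, -0.6]
grip_width: 0.0852
gripper_force: 0.0
```

Request:
{"name": "send_rows", "arguments": {"deltas": [{"dx":7,"dy":35,"dz":0,"rx":0,"ry":0,"rz":0},{"dx":14,"dy":70,"dz":0,"rx":0,"ry":0,"rz":0},{"dx":21,"dy":105,"dz":0,"rx":0,"ry":0,"rz":0},{"dx":28,"dy":140,"dz":0,"rx":0,"ry":0,"rz":0},{"dx":35,"dy":175,"dz":0,"rx":0,"ry":0,"rz":0}]}}

```text
clock: 15.9
tcp_pos: [0.5359, 0.0595, 0.223]
orientation: [3.139, 0.132, 0.001]
contact_force: [0.1, -0.9, -0.2]
grip_width: 0.085
gripper_force: 0.0
```

Request:
{"name": "send_rows", "arguments": {"deltas": [{"dx":0,"dy":0,"dz":-10,"rx":0,"ry":0,"rz":0},{"dx":0,"dy":0,"dz":-35,"rx":0,"ry":0,"rz":0},{"dx":0,"dy":0,"dz":-50,"rx":0,"ry":0,"rz":0},{"dx":0,"dy":0,"dz":-50,"rx":0,"ry":0,"rz":0},{"dx":0,"dy":0,"dz":-50,"rx":0,"ry":0,"rz":0}]}}

```text
clock: 16.32
tcp_pos: [0.5353, 0.0576, 0.1723]
orientation: [3.139, 0.132, -0.003]
contact_force: [0.4, 0.2, 1.6]
grip_width: 0.085
gripper_force: 0.0
```

Run:
```python
from m import *
from bench import r
f=grab("wrist","w6"); measure(f)
o=r.get_obs();print(o["tcp_pos"],o["orientation"])
```

```text
sleeve px [318. 296.] rect [537.9  58.6] [42.3 44.6] 87.8 circ [537.9  59.6] 22.6
hub px [414. 247.] rect [544.   2.] [38.9 37.1] 24.8 circ [544.1   2.4] 19.8
[0.53608045 0.05772823 0.17329908] [-3.13869236e+00 -1.31869571e-01 -4.67400173e-04]
```

Request:
{"name": "send_rows", "arguments": {"deltas": [{"dx":1.5,"dy":1,"dz":-25,"rx":0,"ry":0,"rz":0},{"dx":1.5,"dy":1,"dz":-50,"rx":0,"ry":0,"rz":0},{"dx":1.5,"dy":1,"dz":-66,"rx":0,"ry":0,"rz":0},{"dx":1.5,"dy":1,"dz":-71,"rx":0,"ry":0,"rz":0},{"dx":1.5,"dy":1,"dz":-71,"rx":0,"ry":0,"rz":0}]}}

```text
clock: 16.78
tcp_pos: [0.5373, 0.0586, 0.1018]
orientation: [3.139, 0.132, -0.001]
contact_force: [-0.3, -0.1, 0.2]
grip_width: 0.0849
gripper_force: 0.0
```

Request:
{"name": "send_rows", "arguments": {"deltas": [{"dx":0,"dy":0,"dz":0,"rx":0,"ry":0,"rz":0},{"dx":0,"dy":0,"dz":0,"rx":0,"ry":0,"rz":0},{"dx":0,"dy":0,"dz":0,"rx":0,"ry":0,"rz":0},{"dx":0,"dy":0,"dz":0,"rx":0,"ry":0,"rz":0},{"dx":0,"dy":0,"dz":0,"rx":0,"ry":0,"rz":0}], "jaw": 30, "newtons": 45}}

```text
clock: 17.2
tcp_pos: [0.5383, 0.0591, 0.1032]
orientation: [-3.139, -0.132, -0.004]
contact_force: [-1.1, -0.2, 6.7]
grip_width: 0.0429
gripper_force: 45.4
```

Request:
{"name": "send_rows", "arguments": {"deltas": [{"dx":0,"dy":0,"dz":0,"rx":0,"ry":0,"rz":0},{"dx":0,"dy":0,"dz":0,"rx":0,"ry":0,"rz":0},{"dx":0,"dy":0,"dz":0,"rx":0,"ry":0,"rz":0}]}}

```text
clock: 17.45
tcp_pos: [0.5383, 0.0591, 0.1032]
orientation: [-3.139, -0.132, -0.004]
contact_force: [-1.0, 0.3, 6.9]
grip_width: 0.043
gripper_force: 45.4
```

Request:
{"name": "send_rows", "arguments": {"deltas": [{"dx":0,"dy":0,"dz":10,"rx":0,"ry":0,"rz":0},{"dx":0,"dy":0,"dz":30,"rx":0,"ry":0,"rz":0},{"dx":0,"dy":0,"dz":55,"rx":0,"ry":0,"rz":0},{"dx":0,"dy":0,"dz":80,"rx":0,"ry":0,"rz":0},{"dx":0,"dy":0,"dz":90,"rx":0,"ry":0,"rz":0}]}}

```text
clock: 17.87
tcp_pos: [0.5385, 0.0593, 0.1953]
orientation: [-3.138, -0.132, -0.007]
contact_force: [0.4, 0.2, -2.9]
grip_width: 0.0429
gripper_force: 46.6
```

Request:
{"name": "send_rows", "arguments": {"deltas": [{"dx":-4,"dy":-10,"dz":0,"rx":0,"ry":0,"rz":0},{"dx":-12,"dy":-30,"dz":0,"rx":0,"ry":0,"rz":0},{"dx":-24,"dy":-60,"dz":0,"rx":0,"ry":0,"rz":0},{"dx":-36,"dy":-90,"dz":0,"rx":0,"ry":0,"rz":0},{"dx":-48,"dy":-120,"dz":0,"rx":0,"ry":0,"rz":0}]}}

```text
clock: 18.28
tcp_pos: [0.4869, -0.0631, 0.1901]
orientation: [3.139, 0.132, -0.005]
contact_force: [0.1, -1.0, -3.1]
grip_width: 0.043
gripper_force: 46.5
```

Request:
{"name": "send_rows", "arguments": {"deltas": [{"dx":-12,"dy":-30,"dz":0,"rx":0,"ry":0,"rz":0},{"dx":-24,"dy":-60,"dz":0,"rx":0,"ry":0,"rz":0},{"dx":-38,"dy":-90,"dz":0,"rx":0,"ry":0,"rz":0},{"dx":-52,"dy":-118,"dz":0,"rx":0,"ry":0,"rz":0},{"dx":-66,"dy":-146,"dz":0,"rx":0,"ry":0,"rz":0}]}}

```text
clock: 18.7
tcp_pos: [0.4204, -0.2089, 0.1902]
orientation: [-3.138, -0.131, 0.004]
contact_force: [0.2, -0.0, -3.6]
grip_width: 0.0433
gripper_force: 46.5
```

Request:
{"name": "send_rows", "arguments": {"deltas": [{"dx":-14,"dy":-28,"dz":0,"rx":0,"ry":0,"rz":0},{"dx":-28,"dy":-56,"dz":0,"rx":0,"ry":0,"rz":0},{"dx":-42,"dy":-84,"dz":0,"rx":0,"ry":0,"rz":0},{"dx":-51,"dy":-108,"dz":0,"rx":0,"ry":0,"rz":0},{"dx":-53,"dy":-118,"dz":0,"rx":0,"ry":0,"rz":0}]}}

```text
clock: 19.12
tcp_pos: [0.3657, -0.3289, 0.1901]
orientation: [-3.139, -0.123, 0.006]
contact_force: [0.1, -0.2, -3.2]
grip_width: 0.0434
gripper_force: 46.6
```

Request:
{"name": "send_rows", "arguments": {"deltas": [{"dx":0,"dy":0,"dz":-10,"rx":0,"ry":0,"rz":0},{"dx":0,"dy":0,"dz":-30,"rx":0,"ry":0,"rz":0},{"dx":0,"dy":0,"dz":-50,"rx":0,"ry":0,"rz":0},{"dx":0,"dy":0,"dz":-65,"rx":0,"ry":0,"rz":0},{"dx":0,"dy":0,"dz":-65,"rx":0,"ry":0,"rz":0}]}}

```text
clock: 19.53
tcp_pos: [0.3681, -0.3219, 0.1227]
orientation: [-3.133, -0.135, 0.009]
contact_force: [-0.7, 0.3, -3.7]
grip_width: 0.0431
gripper_force: 46.8
```

Request:
{"name": "send_rows", "arguments": {"deltas": [{"dx":0,"dy":0,"dz":-8,"rx":0,"ry":0,"rz":0},{"dx":0,"dy":0,"dz":-16,"rx":0,"ry":0,"rz":0},{"dx":0,"dy":0,"dz":-21,"rx":0,"ry":0,"rz":0},{"dx":0,"dy":0,"dz":-24,"rx":0,"ry":0,"rz":0},{"dx":0,"dy":0,"dz":-25,"rx":0,"ry":0,"rz":0}]}}

```text
clock: 19.95
tcp_pos: [0.3703, -0.325, 0.1015]
orientation: [-3.139, -0.132, 0.0]
contact_force: [-1.0, -0.4, -3.8]
grip_width: 0.0432
gripper_force: 46.9
```

Request:
{"name": "send_rows", "arguments": {"deltas": [{"dx":0,"dy":0,"dz":-1,"rx":0,"ry":0,"rz":0},{"dx":0,"dy":0,"dz":-2,"rx":0,"ry":0,"rz":0},{"dx":0,"dy":0,"dz":-2,"rx":0,"ry":0,"rz":0},{"dx":0,"dy":0,"dz":-2,"rx":0,"ry":0,"rz":0}]}}

```text
clock: 20.28
tcp_pos: [0.3704, -0.3253, 0.1]
orientation: [3.138, 0.132, 0.001]
contact_force: [-0.2, 0.3, -2.6]
grip_width: 0.0429
gripper_force: 46.9
```

Request:
{"name": "send_rows", "arguments": {"deltas": [{"dx":0,"dy":0,"dz":-0.8,"rx":0,"ry":0,"rz":0},{"dx":0,"dy":0,"dz":-0.8,"rx":0,"ry":0,"rz":0},{"dx":0,"dy":0,"dz":-0.8,"rx":0,"ry":0,"rz":0}]}}

```text
clock: 20.53
tcp_pos: [0.3703, -0.3252, 0.0991]
orientation: [3.139, 0.132, 0.0]
contact_force: [0.0, -0.1, -3.2]
grip_width: 0.0428
gripper_force: 46.9
```

Request:
{"name": "send_rows", "arguments": {"deltas": [{"dx":0,"dy":0,"dz":-0.7,"rx":0,"ry":0,"rz":0},{"dx":0,"dy":0,"dz":-1.2,"rx":0,"ry":0,"rz":0},{"dx":0,"dy":0,"dz":-1.2,"rx":0,"ry":0,"rz":0},{"dx":0,"dy":0,"dz":-1.2,"rx":0,"ry":0,"rz":0}]}}

```text
clock: 20.87
tcp_pos: [0.3705, -0.3252, 0.0982]
orientation: [3.138, 0.132, 0.0]
contact_force: [-1.5, 1.7, 4.6]
grip_width: 0.0431
gripper_force: 47.5
```

Request:
{"name": "send_rows", "arguments": {"deltas": [{"dx":0,"dy":0,"dz":0,"rx":0,"ry":0,"rz":0},{"dx":0,"dy":0,"dz":0,"rx":0,"ry":0,"rz":0},{"dx":0,"dy":0,"dz":0,"rx":0,"ry":0,"rz":0},{"dx":0,"dy":0,"dz":0,"rx":0,"ry":0,"rz":0},{"dx":0,"dy":0,"dz":0,"rx":0,"ry":0,"rz":0}], "jaw": 85}}

```text
clock: 21.28
tcp_pos: [0.3704, -0.3252, 0.0978]
orientation: [3.139, 0.132, 0.0]
contact_force: [0.4, 0.7, -0.1]
grip_width: 0.0849
gripper_force: 0.0
```

Request:
{"name": "send_rows", "arguments": {"deltas": [{"dx":0,"dy":0,"dz":20,"rx":0,"ry":0,"rz":0},{"dx":0,"dy":0,"dz":60,"rx":0,"ry":0,"rz":0},{"dx":0,"dy":0,"dz":100,"rx":0,"ry":0,"rz":0},{"dx":0,"dy":0,"dz":125,"rx":0,"ry":0,"rz":0},{"dx":12,"dy":24,"dz":125,"rx":0,"ry":0,"rz":0}]}}

```text
clock: 21.7
tcp_pos: [0.383, -0.307, 0.2284]
orientation: [3.131, 0.12, 0.01]
contact_force: [0.5, -0.3, -0.4]
grip_width: 0.0851
gripper_force: 0.0
```

Request:
{"name": "send_rows", "arguments": {"deltas": [{"dx":16,"dy":32,"dz":0,"rx":0,"ry":0,"rz":0},{"dx":32,"dy":64,"dz":0,"rx":0,"ry":0,"rz":0},{"dx":48,"dy":96,"dz":0,"rx":0,"ry":0,"rz":0},{"dx":64,"dy":128,"dz":0,"rx":0,"ry":0,"rz":0},{"dx":80,"dy":160,"dz":0,"rx":0,"ry":0,"rz":0}]}}

```text
clock: 22.12
tcp_pos: [0.4627, -0.1397, 0.223]
orientation: [3.138, 0.132, 0.001]
contact_force: [0.9, -0.9, -0.1]
grip_width: 0.085
gripper_force: 0.0
```

Request:
{"name": "send_rows", "arguments": {"deltas": [{"dx":18,"dy":32,"dz":0,"rx":0,"ry":0,"rz":0},{"dx":36,"dy":64,"dz":0,"rx":0,"ry":0,"rz":0},{"dx":54,"dy":96,"dz":0,"rx":0,"ry":0,"rz":0},{"dx":72,"dy":125,"dz":0,"rx":0,"ry":0,"rz":0},{"dx":81,"dy":143,"dz":0,"rx":0,"ry":0,"rz":0}]}}

```text
clock: 22.53
tcp_pos: [0.5449, 0.006, 0.2231]
orientation: [-3.137, -0.138, -0.003]
contact_force: [1.3, -0.1, -0.1]
grip_width: 0.085
gripper_force: 0.0
```

Request:
{"name": "send_rows", "arguments": {"deltas": [{"dx":0,"dy":0,"dz":-20,"rx":0,"ry":0,"rz":0},{"dx":0,"dy":0,"dz":-55,"rx":0,"ry":0,"rz":0},{"dx":0,"dy":0,"dz":-90,"rx":0,"ry":0,"rz":0},{"dx":0,"dy":0,"dz":-100,"rx":0,"ry":0,"rz":0},{"dx":0,"dy":0,"dz":-100,"rx":0,"ry":0,"rz":0}]}}

```text
clock: 22.95
tcp_pos: [0.541, 0.0016, 0.1201]
orientation: [-3.139, -0.133, 0.01]
contact_force: [0.0, 0.1, 0.8]
grip_width: 0.0848
gripper_force: 0.0
```

Run:
```python
from m import *
from bench import r
f=grab("wrist","w7"); measure(f)
o=r.get_obs();print(o["tcp_pos"],o["orientation"])
```

```text
hub px [322. 283.] rect [544.    1.1] [39.1 36.4] 4.9 circ [544.2   1.2] 19.8
[0.54270552 0.00180636 0.12231506] [-3.13858589 -0.13231091  0.0038014 ]
```

Request:
{"name": "send_rows", "arguments": {"deltas": [{"dx":1,"dy":0,"dz":-25,"rx":0,"ry":0,"rz":0},{"dx":1,"dy":0,"dz":-50,"rx":0,"ry":0,"rz":0},{"dx":1,"dy":0,"dz":-67,"rx":0,"ry":0,"rz":0},{"dx":1,"dy":0,"dz":-73,"rx":0,"ry":0,"rz":0},{"dx":1,"dy":0,"dz":-73,"rx":0,"ry":0,"rz":0}]}}

```text
clock: 23.42
tcp_pos: [0.5448, 0.0018, 0.0504]
orientation: [3.139, 0.132, 0.001]
contact_force: [-0.2, 0.6, -0.1]
grip_width: 0.085
gripper_force: 0.0
```

Request:
{"name": "send_rows", "arguments": {"deltas": [{"dx":0,"dy":0,"dz":0,"rx":0,"ry":0,"rz":0},{"dx":0,"dy":0,"dz":0,"rx":0,"ry":0,"rz":0},{"dx":0,"dy":0,"dz":0,"rx":0,"ry":0,"rz":0},{"dx":0,"dy":0,"dz":0,"rx":0,"ry":0,"rz":0},{"dx":0,"dy":0,"dz":0,"rx":0,"ry":0,"rz":0}], "jaw": 25, "newtons": 40}}

```text
clock: 23.83
tcp_pos: [0.5451, 0.0018, 0.0511]
orientation: [3.138, 0.132, 0.003]
contact_force: [-1.2, -0.2, 7.1]
grip_width: 0.0361
gripper_force: 39.3
```

Request:
{"name": "send_rows", "arguments": {"deltas": [{"dx":0,"dy":0,"dz":0,"rx":0,"ry":0,"rz":0},{"dx":0,"dy":0,"dz":0,"rx":0,"ry":0,"rz":0},{"dx":0,"dy":0,"dz":0,"rx":0,"ry":0,"rz":0}]}}

```text
clock: 24.08
tcp_pos: [0.5451, 0.0018, 0.0511]
orientation: [3.138, 0.132, 0.003]
contact_force: [-1.8, 0.7, 7.5]
grip_width: 0.0364
gripper_force: 39.3
```

Request:
{"name": "send_rows", "arguments": {"deltas": [{"dx":0,"dy":0,"dz":10,"rx":0,"ry":0,"rz":0},{"dx":0,"dy":0,"dz":40,"rx":0,"ry":0,"rz":0},{"dx":0,"dy":0,"dz":75,"rx":0,"ry":0,"rz":0},{"dx":0,"dy":0,"dz":110,"rx":0,"ry":0,"rz":0},{"dx":0,"dy":0,"dz":140,"rx":0,"ry":0,"rz":0}]}}

```text
clock: 24.5
tcp_pos: [0.5443, 0.0021, 0.1927]
orientation: [-3.139, -0.133, -0.002]
contact_force: [0.4, -0.4, -0.6]
grip_width: 0.0366
gripper_force: 40.3
```

Request:
{"name": "send_rows", "arguments": {"deltas": [{"dx":-5,"dy":15,"dz":15,"rx":0,"ry":0,"rz":0},{"dx":-17,"dy":45,"dz":30,"rx":0,"ry":0,"rz":0},{"dx":-30,"dy":78,"dz":35,"rx":0,"ry":0,"rz":0},{"dx":-43,"dy":112,"dz":35,"rx":0,"ry":0,"rz":0},{"dx":-56,"dy":146,"dz":35,"rx":0,"ry":0,"rz":0}]}}

```text
clock: 24.92
tcp_pos: [0.4876, 0.149, 0.2263]
orientation: [3.139, 0.131, 0.003]
contact_force: [-0.4, 0.1, -1.3]
grip_width: 0.0364
gripper_force: 40.3
```

Request:
{"name": "send_rows", "arguments": {"deltas": [{"dx":-13,"dy":34,"dz":0,"rx":0,"ry":0,"rz":0},{"dx":-26,"dy":68,"dz":0,"rx":0,"ry":0,"rz":0},{"dx":-40,"dy":102,"dz":0,"rx":0,"ry":0,"rz":0},{"dx":-54,"dy":136,"dz":0,"rx":0,"ry":0,"rz":0},{"dx":-68,"dy":170,"dz":0,"rx":0,"ry":0,"rz":0}]}}

```text
clock: 25.33
tcp_pos: [0.4192, 0.3191, 0.2256]
orientation: [3.139, 0.132, 0.001]
contact_force: [0.7, 1.7, -1.1]
grip_width: 0.0367
gripper_force: 40.3
```

Request:
{"name": "send_rows", "arguments": {"deltas": [{"dx":0,"dy":5,"dz":0,"rx":0,"ry":0,"rz":0},{"dx":0,"dy":5,"dz":0,"rx":0,"ry":0,"rz":0},{"dx":0,"dy":5,"dz":0,"rx":0,"ry":0,"rz":0},{"dx":0,"dy":5,"dz":0,"rx":0,"ry":0,"rz":0}]}}

```text
clock: 25.67
tcp_pos: [0.421, 0.3212, 0.2248]
orientation: [3.138, 0.129, 0.0]
contact_force: [0.5, 0.2, -1.3]
grip_width: 0.0364
gripper_force: 40.4
```

Run:
```python
from m import *
from bench import r
f=grab("wrist","w8"); w,h,s,v=measure(f)
o=r.get_obs();print(o["tcp_pos"],o["orientation"])
J=[]
for a,b,mn in ((.105,.115,300),(.119,.129,60)):
    t=((w[...,2]>a)&(w[...,2]<b)&(s<60)&(v>90)&(abs(w[...,0]-.4917)<.09)&(abs(w[...,1]-.344)<.09)).astype(np.uint8); c,l,st,ce=cv2.connectedComponentsWithStats(t)
    for i in range(1,c):
        if st[i,4]>mn:
            uv=np.argwhere(l==i)[:,::-1]; P=plane(f,uv,.110 if a<.11 else .124)[:,:2]*1000
            rc=cv2.minAreaRect(P.astype(np.float32)); print(a,ce[i].round(),st[i,4],P.mean(0).round(1),np.round(rc[0],1),np.round(rc[1],1),round(rc[2],1),cv2.minEnclosingCircle(P.astype(np.float32)))
```

```text
[0.42114631 0.32098818 0.22477339] [3.13779573e+00 1.27931472e-01 1.64132144e-04]
0.105 [291. 124.] 15632 [493.9 344.6] [485.8 342.3] [97.4 83. ] 15.6 ((484.9299011230469, 353.5425720214844), 53.68606948852539)
0.119 [361.  73.] 1512 [524.2 308.4] [524.1 308.3] [16.2 28.2] 40.7 ((524.1724853515625, 308.28717041015625), 15.57070255279541)
0.119 [208.  91.] 1571 [508.6 389.1] [508.4 389. ] [28.5 16.3] 71.3 ((508.5812683105469, 388.8798828125), 15.759658813476562)
0.119 [300. 210.] 1174 [446.8 335.4] [446.5 335.3] [28.  16.1] 10.9 ((446.5392150878906, 335.2253723144531), 15.549004554748535)
```

View pics/w8.png

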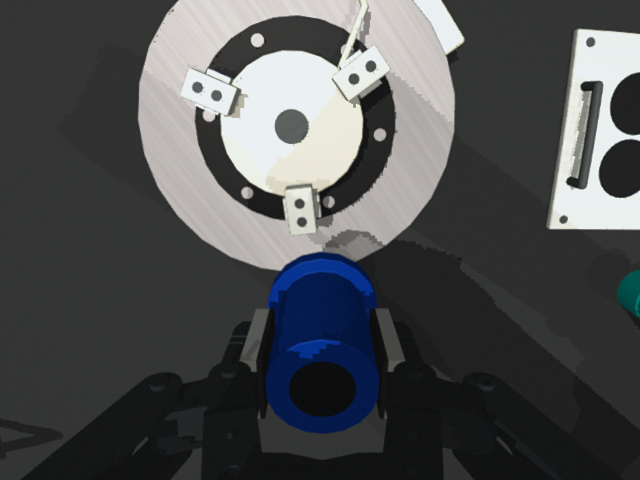

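The wrist picture shows the hub held upright at (322,390). The chuck's three jaws are at (361,73), (208,91) and (300,210), and a thin lever is by the right jaw at (360,20). I'll check the lever's height while moving over.

Request:
{"name": "send_rows", "arguments": {"deltas": [{"dx":15,"dy":5,"dz":0,"rx":0,"ry":0,"rz":0},{"dx":40,"dy":13,"dz":0,"rx":0,"ry":0,"rz":0},{"dx":65,"dy":21,"dz":0,"rx":0,"ry":0,"rz":0},{"dx":73,"dy":23.5,"dz":0,"rx":0,"ry":0,"rz":0},{"dx":73,"dy":23.5,"dz":0,"rx":0,"ry":0,"rz":0}]}}

```text
clock: 26.13
tcp_pos: [0.496, 0.3448, 0.2244]
orientation: [3.139, 0.125, 0.0]
contact_force: [-0.2, -0.3, -1.4]
grip_width: 0.0366
gripper_force: 40.5
```

Request:
{"name": "send_rows", "arguments": {"deltas": [{"dx":0,"dy":0,"dz":-15,"rx":0,"ry":0,"rz":0},{"dx":0,"dy":0,"dz":-32,"rx":0,"ry":0,"rz":0},{"dx":0,"dy":0,"dz":-38,"rx":0,"ry":0,"rz":0},{"dx":0,"dy":0,"dz":-38,"rx":0,"ry":0,"rz":0},{"dx":0,"dy":0,"dz":-38,"rx":0,"ry":0,"rz":0}]}}

```text
clock: 26.55
tcp_pos: [0.4928, 0.3458, 0.187]
orientation: [3.138, 0.132, -0.001]
contact_force: [0.5, 0.5, -0.6]
grip_width: 0.0366
gripper_force: 40.5
```

Run:
```python
from m import *
from bench import r
f=load("w8"); w=cloud(f); print("lever",w[2:40:8,356:366:3].reshape(-1,3).round(3)[:, :].tolist())
o=r.get_obs();print(o["tcp_pos"],o["orientation"])
for n in ("scene","side"):
    f=grab(n,n+"1"); w=cloud(f); hsv=cv2.cvtColor(f["frame"],cv2.COLOR_BGR2HSV)
    m=(hsv[...,0]>105)&(hsv[...,0]<128)&(hsv[...,1]>150)&(abs(w[...,0]-.49)<.06)&(abs(w[...,1]-.344)<.06)
    z=w[m][:,2]; print(n,m.sum(),np.percentile(z,[1,99]),w[m].mean(0))
    lo=m&(w[...,2]<z.min()+.01); q=w[lo][:,:2]
    # fit flange circle r=25 by depth points
    from scipy.optimize import least_squares
    A=least_squares(lambda c:np.hypot(*(q-c).T)-.025,[.49,.344],loss="soft_l1",f_scale=.001).x; print("flange centre",A)
```

```text
lever [[0.571, 0.311, 0.071], [0.571, 0.309, 0.071], [0.567, 0.309, 0.09], [0.567, 0.307, 0.09], [0.566, 0.311, 0.07], [0.563, 0.31, 0.089], [0.562, 0.309, 0.092], [0.562, 0.307, 0.091], [0.558, 0.312, 0.091], [0.557, 0.31, 0.094], [0.558, 0.308, 0.091], [0.562, 0.305, 0.07], [0.553, 0.311, 0.094], [0.553, 0.31, 0.094], [0.558, 0.306, 0.069], [0.557, 0.304, 0.071], [0.548, 0.311, 0.095], [0.552, 0.308, 0.071], [0.553, 0.306, 0.07], [0.553, 0.304, 0.069]]
[0.49284732 0.34578371 0.18700973] [ 3.13826441e+00  1.31885831e-01 -9.12498236e-04]
scene 937 [0.1485701  0.21195501] [0.50089175 0.34577625 0.18241616]
flange centre [0.486327   0.34444435]
side 1219 [0.14588777 0.21172625] [0.47752486 0.34851043 0.18035946]
flange centre [0.47602735 0.35175967]
```

Request:
{"name": "send_rows", "arguments": {"deltas": [{"dx":1.5,"dy":-1,"dz":-10,"rx":0,"ry":0,"rz":0},{"dx":1.5,"dy":-1,"dz":-20,"rx":0,"ry":0,"rz":0},{"dx":1.5,"dy":-1,"dz":-27,"rx":0,"ry":0,"rz":0},{"dx":1.5,"dy":-1,"dz":-31,"rx":0,"ry":0,"rz":0},{"dx":1.5,"dy":-1,"dz":-31,"rx":0,"ry":0,"rz":0}]}}

```text
clock: 27.07
tcp_pos: [0.4941, 0.3447, 0.1542]
orientation: [3.137, 0.132, -0.004]
contact_force: [0.4, 0.9, -1.3]
grip_width: 0.0364
gripper_force: 40.5
```

Request:
{"name": "send_rows", "arguments": {"deltas": [{"dx":0,"dy":0,"dz":-0.7,"rx":0,"ry":0,"rz":0},{"dx":0,"dy":0,"dz":-1.4,"rx":0,"ry":0,"rz":0},{"dx":0,"dy":0,"dz":-1.5,"rx":0,"ry":0,"rz":0},{"dx":0,"dy":0,"dz":-1.5,"rx":0,"ry":0,"rz":0}]}}

```text
clock: 27.4
tcp_pos: [0.4949, 0.3455, 0.1546]
orientation: [-3.139, -0.132, -0.001]
contact_force: [0.0, 0.3, -1.0]
grip_width: 0.0367
gripper_force: 40.5
```

Request:
{"name": "send_rows", "arguments": {"deltas": [{"dx":0,"dy":0,"dz":-0.7,"rx":0,"ry":0,"rz":0},{"dx":0,"dy":0,"dz":-0.7,"rx":0,"ry":0,"rz":0},{"dx":0,"dy":0,"dz":-0.7,"rx":0,"ry":0,"rz":0}]}}

```text
clock: 27.65
tcp_pos: [0.4949, 0.3453, 0.1537]
orientation: [-3.139, -0.132, -0.0]
contact_force: [0.3, 0.8, -1.5]
grip_width: 0.0366
gripper_force: 40.5
```

Run:
```python
from h import *
f=grab("scene","scene2"); g=grab("side","side2")
cv2.imwrite("pics/crop2.png",np.hstack([cv2.resize(f["frame"][220:360,430:570],(400,400),interpolation=cv2.INTER_CUBIC),cv2.resize(g["frame"][220:370,105:255],(400,400),interpolation=cv2.INTER_CUBIC)]))
```

```text
(no output)
```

View pics/crop2.png

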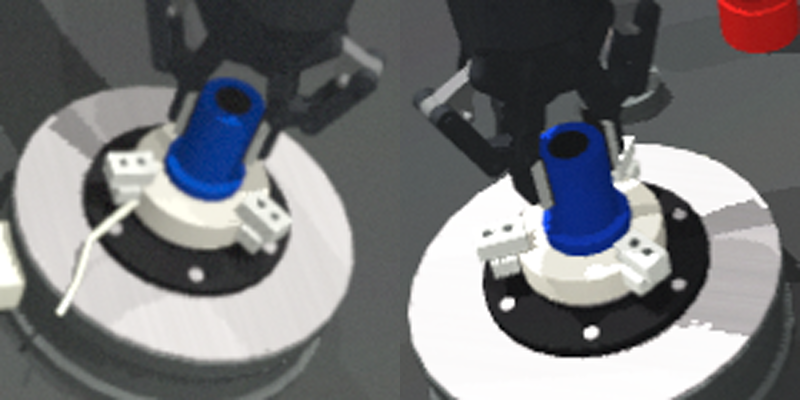

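The crops show the hub standing between the three jaws, clear of all of them. A quick centring check before release.

Run:
```python
from h import *
from scipy.optimize import least_squares
for n in ("scene","side"):
    f=load(n+"2"); g=load(n+"0"); w=cloud(f); hsv=cv2.cvtColor(f["frame"],cv2.COLOR_BGR2HSV)
    m=(hsv[...,0]>105)&(hsv[...,0]<128)&(hsv[...,1]>120)&(abs(w[...,0]-.49)<.06)&(abs(w[...,1]-.344)<.06)
    low=[(u,np.max(np.where(m[:,u])[0])+.5) for u in range(640) if m[:,u].sum()>3]
    q=plane(f,low,.1105)[:,:2]; c=plane(f,low,.1105)
    A=least_squares(lambda c:np.hypot(*(q-c).T)-.025,[.49,.344],loss="soft_l1",f_scale=.0005)
    print(n,"flange",A.x.round(4),np.abs(A.fun).mean())
    w=cloud(g); h=cv2.cvtColor(g["frame"],cv2.COLOR_BGR2HSV)
    t=((abs(w[...,2]-.124)<.005)&(h[...,1]<60)&(h[...,2]>120)&(np.hypot(w[...,0]-.492,w[...,1]-.344)<.075)).astype(np.uint8)
    k,l,st,ce=cv2.connectedComponentsWithStats(t)
    C=[plane(g,np.argwhere(l==i)[:,::-1],.124)[:,:2].mean(0) for i in range(1,k) if st[i,4]>60]; print(len(C),np.mean(C,0).round(4))
```

```text
scene flange [0.486  0.3435] 0.005737699797663271
3 [0.4936 0.3441]
side flange [0.4933 0.3438] 0.0029594407050486634
3 [0.4896 0.3454]
```

Request:
{"name": "send_rows", "arguments": {"deltas": [{"dx":0,"dy":0,"dz":-0.7,"rx":0,"ry":0,"rz":0},{"dx":0,"dy":0,"dz":-1,"rx":0,"ry":0,"rz":0},{"dx":0,"dy":0,"dz":-1,"rx":0,"ry":0,"rz":0}]}}

```text
clock: 28.0
tcp_pos: [0.4949, 0.3454, 0.1532]
orientation: [3.139, 0.132, 0.001]
contact_force: [-2.0, -1.8, 5.0]
grip_width: 0.0362
gripper_force: 41.0
```

Request:
{"name": "send_rows", "arguments": {"deltas": [{"dx":0,"dy":0,"dz":-0.3,"rx":0,"ry":0,"rz":0},{"dx":0,"dy":0,"dz":-0.3,"rx":0,"ry":0,"rz":0}]}}

```text
clock: 28.17
tcp_pos: [0.4949, 0.3454, 0.1531]
orientation: [3.139, 0.132, 0.001]
contact_force: [-3.3, -2.6, 7.7]
grip_width: 0.0364
gripper_force: 41.0
```

Request:
{"name": "send_rows", "arguments": {"deltas": [{"dx":0,"dy":0,"dz":0,"rx":0,"ry":0,"rz":0},{"dx":0,"dy":0,"dz":0,"rx":0,"ry":0,"rz":0},{"dx":0,"dy":0,"dz":0,"rx":0,"ry":0,"rz":0},{"dx":0,"dy":0,"dz":0,"rx":0,"ry":0,"rz":0},{"dx":0,"dy":0,"dz":0,"rx":0,"ry":0,"rz":0}], "jaw": 85}}

```text
clock: 28.58
tcp_pos: [0.4948, 0.3453, 0.1521]
orientation: [3.139, 0.132, -0.0]
contact_force: [-0.4, 0.0, -0.5]
grip_width: 0.0849
gripper_force: 0.0
```

Request:
{"name": "send_rows", "arguments": {"deltas": [{"dx":0,"dy":0,"dz":20,"rx":0,"ry":0,"rz":0},{"dx":0,"dy":0,"dz":50,"rx":0,"ry":0,"rz":0},{"dx":0,"dy":0,"dz":85,"rx":0,"ry":0,"rz":0},{"dx":-20,"dy":0,"dz":110,"rx":0,"ry":0,"rz":0},{"dx":-50,"dy":0,"dz":110,"rx":0,"ry":0,"rz":0}]}}

```text
clock: 29.0
tcp_pos: [0.4485, 0.3472, 0.2676]
orientation: [-3.133, -0.126, -0.012]
contact_force: [-0.6, 1.0, 0.4]
grip_width: 0.0849
gripper_force: 0.0
```

Request:
{"name": "send_rows", "arguments": {"deltas": [{"dx":-20,"dy":0,"dz":0,"rx":0,"ry":0,"rz":0},{"dx":-20,"dy":0,"dz":0,"rx":0,"ry":0,"rz":0},{"dx":-20,"dy":0,"dz":0,"rx":0,"ry":0,"rz":0},{"dx":-20,"dy":0,"dz":0,"rx":0,"ry":0,"rz":0}]}}

```text
clock: 29.33
tcp_pos: [0.4255, 0.345, 0.2623]
orientation: [3.139, 0.131, 0.001]
contact_force: [0.1, 0.1, -0.5]
grip_width: 0.085
gripper_force: 0.0
```

Run:
```python
from m import *
from bench import r
f=grab("wrist","w9"); w,h,s,v=measure(f)
o=r.get_obs();print(o["tcp_pos"])
def comp(t,z,mn):
    k,l,st,ce=cv2.connectedComponentsWithStats(t.astype(np.uint8)); out=[]
    for i in range(1,k):
        if st[i,4]>mn:
            hl=cv2.convexHull(np.argwhere(l==i)[:,::-1].astype(np.int32)).reshape(-1,2); P=plane(f,hl,z)[:,:2]*1000
            rc=cv2.minAreaRect(P.astype(np.float32)); print(z,ce[i].round(),st[i,4],np.round(rc[0],1),np.round(rc[1],1)); out.append(rc[0])
    return np.mean(out,0)
near=(np.hypot(w[...,0]-.493,w[...,1]-.344)<.08)
print(comp((abs(w[...,2]-.124)<.005)&(s<60)&(v>90)&near,.124,60))
b=(h>105)&(h<128)&(s>120)&near
print("top",comp(b&(abs(w[...,2]-.175)<.005),.175,100))
print("flange",comp(b&(abs(w[...,2]-.120)<.004),.120,50))
```

```text
[0.42581447 0.34495307 0.26209265]
0.124 [393.  89.] 1108 [524.4 308.5] [16.4 28.3]
0.124 [262. 104.] 1163 [508.6 389.2] [28.  16.3]
0.124 [338. 206.] 875 [446.7 335.6] [28.2 15.9]
[493.20842489 344.44331868]
0.175 [332. 141.] 2722 [492.6 344.7] [37.1 36.6]
top [492.5894165  344.67370605]
0.12 [324. 111.] 736 [502.4 348. ] [27.5 48.8]
flange [502.3744812  347.97027588]
```

View pics/w9.png

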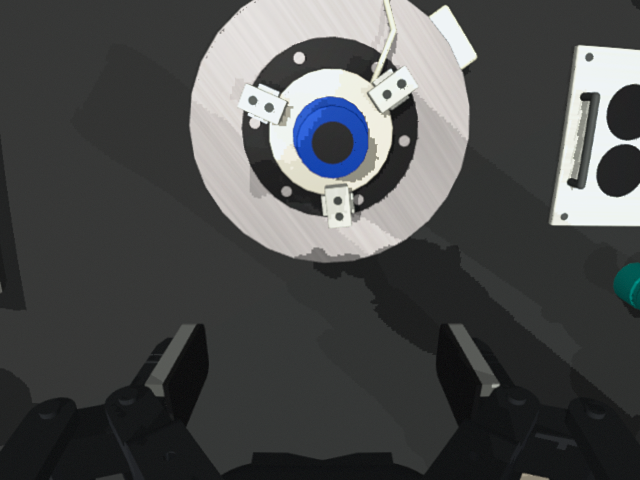

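The wrist view shows the hub at (332,141), centred among the jaws within 1 mm and upright. Now the parts go back, sleeve first.

Request:
{"name": "send_rows", "arguments": {"deltas": [{"dx":3,"dy":-38,"dz":0,"rx":0,"ry":0,"rz":0},{"dx":7,"dy":-76,"dz":0,"rx":0,"ry":0,"rz":0},{"dx":11,"dy":-114,"dz":0,"rx":0,"ry":0,"rz":0},{"dx":15,"dy":-152,"dz":0,"rx":0,"ry":0,"rz":0},{"dx":18,"dy":-190,"dz":0,"rx":0,"ry":0,"rz":0}]}}

```text
clock: 29.8
tcp_pos: [0.4437, 0.1531, 0.2621]
orientation: [-3.138, -0.13, 0.0]
contact_force: [1.6, -0.6, -0.1]
grip_width: 0.0849
gripper_force: 0.0
```

Request:
{"name": "send_rows", "arguments": {"deltas": [{"dx":3,"dy":-38,"dz":0,"rx":0,"ry":0,"rz":0},{"dx":7,"dy":-76,"dz":0,"rx":0,"ry":0,"rz":0},{"dx":11,"dy":-114,"dz":0,"rx":0,"ry":0,"rz":0},{"dx":15,"dy":-152,"dz":0,"rx":0,"ry":0,"rz":0},{"dx":17,"dy":-190,"dz":0,"rx":0,"ry":0,"rz":0}]}}

```text
clock: 30.22
tcp_pos: [0.4605, -0.0374, 0.2623]
orientation: [-3.139, -0.13, -0.001]
contact_force: [-0.3, -0.2, -0.2]
grip_width: 0.085
gripper_force: 0.0
```

Request:
{"name": "send_rows", "arguments": {"deltas": [{"dx":-8,"dy":-30,"dz":0,"rx":0,"ry":0,"rz":0},{"dx":-16,"dy":-60,"dz":0,"rx":0,"ry":0,"rz":0},{"dx":-25,"dy":-90,"dz":0,"rx":0,"ry":0,"rz":0},{"dx":-35,"dy":-120,"dz":0,"rx":0,"ry":0,"rz":0},{"dx":-45,"dy":-150,"dz":-10,"rx":0,"ry":0,"rz":0}]}}

```text
clock: 30.63
tcp_pos: [0.4156, -0.1873, 0.2536]
orientation: [3.138, 0.13, 0.005]
contact_force: [1.2, -0.4, 0.1]
grip_width: 0.0849
gripper_force: 0.0
```

Request:
{"name": "send_rows", "arguments": {"deltas": [{"dx":-10,"dy":-32,"dz":-10,"rx":0,"ry":0,"rz":0},{"dx":-20,"dy":-64,"dz":-20,"rx":0,"ry":0,"rz":0},{"dx":-32,"dy":-96,"dz":-30,"rx":0,"ry":0,"rz":0},{"dx":-42,"dy":-125,"dz":-30,"rx":0,"ry":0,"rz":0},{"dx":-44.5,"dy":-140,"dz":-30,"rx":0,"ry":0,"rz":0}]}}

```text
clock: 31.05
tcp_pos: [0.3675, -0.3293, 0.2212]
orientation: [3.139, 0.123, -0.004]
contact_force: [0.3, 0.4, 0.8]
grip_width: 0.0849
gripper_force: 0.0
```

Request:
{"name": "send_rows", "arguments": {"deltas": [{"dx":0,"dy":0,"dz":-20,"rx":0,"ry":0,"rz":0},{"dx":0,"dy":0,"dz":-50,"rx":0,"ry":0,"rz":0},{"dx":0,"dy":0,"dz":-50,"rx":0,"ry":0,"rz":0},{"dx":0,"dy":0,"dz":-50,"rx":0,"ry":0,"rz":0},{"dx":0,"dy":0,"dz":-50,"rx":0,"ry":0,"rz":0}]}}

```text
clock: 31.47
tcp_pos: [0.3709, -0.3251, 0.1731]
orientation: [3.139, 0.132, 0.001]
contact_force: [0.3, -0.6, 1.3]
grip_width: 0.0851
gripper_force: 0.0
```

Run:
```python
from m import *
from bench import r
f=grab("wrist","w10"); measure(f)
o=r.get_obs();print(o["tcp_pos"],o["orientation"])
```

```text
sleeve px [321. 299.] rect [ 371.8 -325.2] [41.9 41.5] 4.9 circ [ 371.8 -325.2] 21.3
nozzle px [355. 108.] rect [ 455.2 -331.8] [40.7 40.2] 4.2 circ [ 455.2 -331.6] 20.6
[ 0.37121187 -0.32524419  0.1735356 ] [3.13773201e+00 1.32293061e-01 2.13753778e-03]
```

Request:
{"name": "send_rows", "arguments": {"deltas": [{"dx":0,"dy":0,"dz":-25,"rx":0,"ry":0,"rz":0},{"dx":0,"dy":0,"dz":-50,"rx":0,"ry":0,"rz":0},{"dx":0,"dy":0,"dz":-70,"rx":0,"ry":0,"rz":0},{"dx":0,"dy":0,"dz":-76,"rx":0,"ry":0,"rz":0},{"dx":0,"dy":0,"dz":-76,"rx":0,"ry":0,"rz":0}]}}

```text
clock: 31.93
tcp_pos: [0.3703, -0.3245, 0.0961]
orientation: [-3.138, -0.133, 0.001]
contact_force: [0.3, -0.3, 0.3]
grip_width: 0.0854
gripper_force: 0.0
```

Request:
{"name": "send_rows", "arguments": {"deltas": [{"dx":0,"dy":0,"dz":0,"rx":0,"ry":0,"rz":0},{"dx":0,"dy":0,"dz":0,"rx":0,"ry":0,"rz":0},{"dx":0,"dy":0,"dz":0,"rx":0,"ry":0,"rz":0},{"dx":0,"dy":0,"dz":0,"rx":0,"ry":0,"rz":0},{"dx":0,"dy":0,"dz":0,"rx":0,"ry":0,"rz":0}], "jaw": 30, "newtons": 45}}

```text
clock: 32.35
tcp_pos: [0.3712, -0.3252, 0.0978]
orientation: [3.137, 0.132, 0.003]
contact_force: [-1.5, 1.0, 7.3]
grip_width: 0.043
gripper_force: 45.1
```

Request:
{"name": "send_rows", "arguments": {"deltas": [{"dx":0,"dy":0,"dz":0,"rx":0,"ry":0,"rz":0},{"dx":0,"dy":0,"dz":0,"rx":0,"ry":0,"rz":0},{"dx":0,"dy":0,"dz":0,"rx":0,"ry":0,"rz":0}]}}

```text
clock: 32.6
tcp_pos: [0.3712, -0.3251, 0.0978]
orientation: [3.137, 0.132, 0.003]
contact_force: [-1.4, 1.4, 6.7]
grip_width: 0.0433
gripper_force: 45.1
```

Request:
{"name": "send_rows", "arguments": {"deltas": [{"dx":0,"dy":0,"dz":10,"rx":0,"ry":0,"rz":0},{"dx":0,"dy":0,"dz":30,"rx":0,"ry":0,"rz":0},{"dx":0,"dy":0,"dz":55,"rx":0,"ry":0,"rz":0},{"dx":0,"dy":0,"dz":80,"rx":0,"ry":0,"rz":0},{"dx":0,"dy":0,"dz":90,"rx":0,"ry":0,"rz":0}]}}

```text
clock: 33.02
tcp_pos: [0.3714, -0.3255, 0.1899]
orientation: [3.136, 0.132, 0.006]
contact_force: [0.9, -0.4, -3.3]
grip_width: 0.0432
gripper_force: 46.7
```

Request:
{"name": "send_rows", "arguments": {"deltas": [{"dx":4,"dy":10,"dz":0,"rx":0,"ry":0,"rz":0},{"dx":12,"dy":30,"dz":0,"rx":0,"ry":0,"rz":0},{"dx":25,"dy":58,"dz":0,"rx":0,"ry":0,"rz":0},{"dx":39,"dy":88,"dz":0,"rx":0,"ry":0,"rz":0},{"dx":53,"dy":118,"dz":0,"rx":0,"ry":0,"rz":0}]}}

```text
clock: 33.43
tcp_pos: [0.4226, -0.2045, 0.1849]
orientation: [-3.138, -0.131, 0.003]
contact_force: [1.0, -0.2, -3.5]
grip_width: 0.0429
gripper_force: 46.7
```

Request:
{"name": "send_rows", "arguments": {"deltas": [{"dx":13,"dy":30,"dz":0,"rx":0,"ry":0,"rz":0},{"dx":26,"dy":60,"dz":0,"rx":0,"ry":0,"rz":0},{"dx":39,"dy":90,"dz":0,"rx":0,"ry":0,"rz":0},{"dx":52,"dy":120,"dz":0,"rx":0,"ry":0,"rz":0},{"dx":66,"dy":150,"dz":0,"rx":0,"ry":0,"rz":0}]}}

```text
clock: 33.85
tcp_pos: [0.4882, -0.0542, 0.1848]
orientation: [-3.138, -0.133, 0.004]
contact_force: [0.3, -0.6, -3.7]
grip_width: 0.043
gripper_force: 46.7
```

Request:
{"name": "send_rows", "arguments": {"deltas": [{"dx":13,"dy":30,"dz":0,"rx":0,"ry":0,"rz":0},{"dx":26,"dy":60,"dz":0,"rx":0,"ry":0,"rz":0},{"dx":38,"dy":90,"dz":0,"rx":0,"ry":0,"rz":0},{"dx":46,"dy":110,"dz":0,"rx":0,"ry":0,"rz":0},{"dx":48,"dy":116,"dz":0,"rx":0,"ry":0,"rz":0}]}}

```text
clock: 34.27
tcp_pos: [0.5371, 0.0652, 0.185]
orientation: [-3.135, -0.142, 0.002]
contact_force: [-0.0, 0.6, -3.4]
grip_width: 0.0427
gripper_force: 46.7
```

Request:
{"name": "send_rows", "arguments": {"deltas": [{"dx":0,"dy":0,"dz":-10,"rx":0,"ry":0,"rz":0},{"dx":0,"dy":0,"dz":-30,"rx":0,"ry":0,"rz":0},{"dx":0,"dy":0,"dz":-50,"rx":0,"ry":0,"rz":0},{"dx":0,"dy":0,"dz":-65,"rx":0,"ry":0,"rz":0},{"dx":0,"dy":0,"dz":-65,"rx":0,"ry":0,"rz":0}]}}

```text
clock: 34.68
tcp_pos: [0.5334, 0.057, 0.1167]
orientation: [3.137, 0.13, -0.013]
contact_force: [0.4, 0.2, -4.1]
grip_width: 0.0429
gripper_force: 46.8
```

Request:
{"name": "send_rows", "arguments": {"deltas": [{"dx":0,"dy":0,"dz":0,"rx":0,"ry":0,"rz":0},{"dx":0,"dy":0,"dz":0,"rx":0,"ry":0,"rz":0},{"dx":0,"dy":0,"dz":0,"rx":0,"ry":0,"rz":0}]}}

```text
clock: 34.93
tcp_pos: [0.5378, 0.059, 0.1221]
orientation: [3.139, 0.131, 0.002]
contact_force: [0.6, -0.4, -3.1]
grip_width: 0.0428
gripper_force: 46.8
```

Request:
{"name": "send_rows", "arguments": {"deltas": [{"dx":1,"dy":-0.5,"dz":-7,"rx":0,"ry":0,"rz":0},{"dx":1,"dy":-0.5,"dz":-13,"rx":0,"ry":0,"rz":0},{"dx":1,"dy":-0.5,"dz":-17,"rx":0,"ry":0,"rz":0},{"dx":1,"dy":-0.5,"dz":-18,"rx":0,"ry":0,"rz":0},{"dx":1,"dy":-0.5,"dz":-18,"rx":0,"ry":0,"rz":0}]}}

```text
clock: 35.35
tcp_pos: [0.5382, 0.0588, 0.1031]
orientation: [3.139, 0.132, -0.001]
contact_force: [-0.1, 0.1, -3.3]
grip_width: 0.0433
gripper_force: 46.8
```

Request:
{"name": "send_rows", "arguments": {"deltas": [{"dx":0,"dy":0,"dz":-0.7,"rx":0,"ry":0,"rz":0},{"dx":0,"dy":0,"dz":-0.7,"rx":0,"ry":0,"rz":0},{"dx":0,"dy":0,"dz":-0.7,"rx":0,"ry":0,"rz":0}]}}

```text
clock: 35.6
tcp_pos: [0.5384, 0.0589, 0.1029]
orientation: [3.139, 0.132, 0.001]
contact_force: [-0.8, 0.5, 1.1]
grip_width: 0.0428
gripper_force: 47.1
```

Request:
{"name": "send_rows", "arguments": {"deltas": [{"dx":0,"dy":0,"dz":-0.7,"rx":0,"ry":0,"rz":0},{"dx":0,"dy":0,"dz":-0.7,"rx":0,"ry":0,"rz":0},{"dx":0,"dy":0,"dz":-0.7,"rx":0,"ry":0,"rz":0}]}}

```text
clock: 35.85
tcp_pos: [0.5386, 0.059, 0.1028]
orientation: [3.139, 0.132, 0.001]
contact_force: [-2.8, -1.1, 7.6]
grip_width: 0.0431
gripper_force: 47.7
```

Request:
{"name": "send_rows", "arguments": {"deltas": [{"dx":0,"dy":0,"dz":0,"rx":0,"ry":0,"rz":0},{"dx":0,"dy":0,"dz":0,"rx":0,"ry":0,"rz":0},{"dx":0,"dy":0,"dz":0,"rx":0,"ry":0,"rz":0},{"dx":0,"dy":0,"dz":0,"rx":0,"ry":0,"rz":0},{"dx":0,"dy":0,"dz":0,"rx":0,"ry":0,"rz":0}], "jaw": 85}}

```text
clock: 36.27
tcp_pos: [0.5383, 0.0588, 0.1018]
orientation: [-3.139, -0.132, 0.0]
contact_force: [0.1, -0.5, 0.4]
grip_width: 0.0849
gripper_force: 0.0
```

Request:
{"name": "send_rows", "arguments": {"deltas": [{"dx":0,"dy":0,"dz":20,"rx":0,"ry":0,"rz":0},{"dx":0,"dy":0,"dz":60,"rx":0,"ry":0,"rz":0},{"dx":0,"dy":0,"dz":100,"rx":0,"ry":0,"rz":0},{"dx":0,"dy":0,"dz":120,"rx":0,"ry":0,"rz":0},{"dx":0,"dy":-34,"dz":120,"rx":0,"ry":0,"rz":0}]}}

```text
clock: 36.68
tcp_pos: [0.5415, 0.0326, 0.2279]
orientation: [-3.133, -0.148, -0.017]
contact_force: [1.0, 0.7, 0.0]
grip_width: 0.0848
gripper_force: 0.0
```

Request:
{"name": "send_rows", "arguments": {"deltas": [{"dx":1,"dy":-37,"dz":0,"rx":0,"ry":0,"rz":0},{"dx":2,"dy":-74,"dz":0,"rx":0,"ry":0,"rz":0},{"dx":3,"dy":-110,"dz":0,"rx":0,"ry":0,"rz":0},{"dx":4,"dy":-147,"dz":0,"rx":0,"ry":0,"rz":0},{"dx":5,"dy":-184,"dz":0,"rx":0,"ry":0,"rz":0}]}}

```text
clock: 37.1
tcp_pos: [0.543, -0.1609, 0.222]
orientation: [3.139, 0.132, 0.0]
contact_force: [0.3, 0.9, 0.5]
grip_width: 0.0848
gripper_force: 0.0
```

Request:
{"name": "send_rows", "arguments": {"deltas": [{"dx":1,"dy":-37,"dz":0,"rx":0,"ry":0,"rz":0},{"dx":2,"dy":-74,"dz":0,"rx":0,"ry":0,"rz":0},{"dx":3,"dy":-110,"dz":0,"rx":0,"ry":0,"rz":0},{"dx":4,"dy":-147,"dz":0,"rx":0,"ry":0,"rz":0},{"dx":5,"dy":-176,"dz":0,"rx":0,"ry":0,"rz":0}]}}

```text
clock: 37.52
tcp_pos: [0.5475, -0.3388, 0.2217]
orientation: [3.138, 0.129, -0.001]
contact_force: [0.7, 0.1, 0.2]
grip_width: 0.0848
gripper_force: 0.0
```

Request:
{"name": "send_rows", "arguments": {"deltas": [{"dx":0,"dy":0,"dz":-20,"rx":0,"ry":0,"rz":0},{"dx":0,"dy":0,"dz":-50,"rx":0,"ry":0,"rz":0},{"dx":0,"dy":0,"dz":-50,"rx":0,"ry":0,"rz":0},{"dx":0,"dy":0,"dz":-50,"rx":0,"ry":0,"rz":0},{"dx":0,"dy":0,"dz":-50,"rx":0,"ry":0,"rz":0}]}}

```text
clock: 37.93
tcp_pos: [0.549, -0.3348, 0.173]
orientation: [3.139, 0.133, 0.001]
contact_force: [0.5, -0.7, 0.3]
grip_width: 0.0851
gripper_force: 0.0
```

Run:
```python
from m import *
from bench import r
f=grab("wrist","w11"); measure(f)
o=r.get_obs();print(o["tcp_pos"],o["orientation"])
```

```text
nozzle px [302. 439.] rect [ 469.  -332.8] [40.6 27.7] 84.3 circ [ 462.8 -332. ] 20.6
manif px [324. 296.] rect [ 549.1 -336.3] [40.7 40.3] 4.9 circ [ 549.2 -336.4] 27.9
[ 0.54940015 -0.33501545  0.17359786] [3.13779809 0.1334501  0.00320071]
```

Request:
{"name": "send_rows", "arguments": {"deltas": [{"dx":0,"dy":0,"dz":-25,"rx":0,"ry":0,"rz":0},{"dx":0,"dy":0,"dz":-50,"rx":0,"ry":0,"rz":0},{"dx":0,"dy":0,"dz":-70,"rx":0,"ry":0,"rz":0},{"dx":0,"dy":0,"dz":-75.5,"rx":0,"ry":0,"rz":0},{"dx":0,"dy":0,"dz":-75.5,"rx":0,"ry":0,"rz":0}]}}

```text
clock: 38.4
tcp_pos: [0.5482, -0.3347, 0.0962]
orientation: [-3.138, -0.133, 0.002]
contact_force: [-0.6, 0.3, 0.4]
grip_width: 0.0853
gripper_force: 0.0
```

Request:
{"name": "send_rows", "arguments": {"deltas": [{"dx":0,"dy":0,"dz":0,"rx":0,"ry":0,"rz":0},{"dx":0,"dy":0,"dz":0,"rx":0,"ry":0,"rz":0},{"dx":0,"dy":0,"dz":0,"rx":0,"ry":0,"rz":0},{"dx":0,"dy":0,"dz":0,"rx":0,"ry":0,"rz":0},{"dx":0,"dy":0,"dz":0,"rx":0,"ry":0,"rz":0}], "jaw": 30, "newtons": 45}}

```text
clock: 38.82
tcp_pos: [0.5494, -0.3358, 0.0981]
orientation: [3.137, 0.132, 0.004]
contact_force: [-0.3, -0.1, 6.8]
grip_width: 0.0418
gripper_force: 46.9
```

Request:
{"name": "send_rows", "arguments": {"deltas": [{"dx":0,"dy":0,"dz":0,"rx":0,"ry":0,"rz":0},{"dx":0,"dy":0,"dz":0,"rx":0,"ry":0,"rz":0},{"dx":0,"dy":0,"dz":0,"rx":0,"ry":0,"rz":0}]}}

```text
clock: 39.07
tcp_pos: [0.5494, -0.3358, 0.0981]
orientation: [3.137, 0.132, 0.004]
contact_force: [-0.3, -0.1, 6.0]
grip_width: 0.0417
gripper_force: 46.9
```

Request:
{"name": "send_rows", "arguments": {"deltas": [{"dx":0,"dy":0,"dz":8,"rx":0,"ry":0,"rz":0},{"dx":0,"dy":0,"dz":24,"rx":0,"ry":0,"rz":0},{"dx":0,"dy":0,"dz":44,"rx":0,"ry":0,"rz":0},{"dx":0,"dy":0,"dz":62,"rx":0,"ry":0,"rz":0},{"dx":0,"dy":0,"dz":70,"rx":0,"ry":0,"rz":0}]}}

```text
clock: 39.48
tcp_pos: [0.5489, -0.3354, 0.1687]
orientation: [3.138, 0.132, 0.003]
contact_force: [0.7, 0.0, -3.3]
grip_width: 0.0415
gripper_force: 46.5
```

Request:
{"name": "send_rows", "arguments": {"deltas": [{"dx":0,"dy":10,"dz":0,"rx":0,"ry":0,"rz":0},{"dx":0,"dy":30,"dz":0,"rx":0,"ry":0,"rz":0},{"dx":0,"dy":60,"dz":0,"rx":0,"ry":0,"rz":0},{"dx":0,"dy":90,"dz":0,"rx":0,"ry":0,"rz":0},{"dx":0,"dy":120,"dz":0,"rx":0,"ry":0,"rz":0}]}}

```text
clock: 39.9
tcp_pos: [0.5469, -0.2129, 0.1648]
orientation: [-3.137, -0.132, 0.004]
contact_force: [-0.1, -0.0, -3.2]
grip_width: 0.0416
gripper_force: 46.3
```

Request:
{"name": "send_rows", "arguments": {"deltas": [{"dx":0,"dy":30,"dz":0,"rx":0,"ry":0,"rz":0},{"dx":0,"dy":60,"dz":0,"rx":0,"ry":0,"rz":0},{"dx":0,"dy":90,"dz":0,"rx":0,"ry":0,"rz":0},{"dx":0,"dy":120,"dz":0,"rx":0,"ry":0,"rz":0},{"dx":0,"dy":145,"dz":0,"rx":0,"ry":0,"rz":0}]}}

```text
clock: 40.32
tcp_pos: [0.5467, -0.0668, 0.1651]
orientation: [-3.137, -0.135, 0.004]
contact_force: [0.7, 0.5, -2.6]
grip_width: 0.0414
gripper_force: 46.4
```

Request:
{"name": "send_rows", "arguments": {"deltas": [{"dx":0.5,"dy":14,"dz":0,"rx":0,"ry":0,"rz":0},{"dx":0.5,"dy":19.5,"dz":0,"rx":0,"ry":0,"rz":0},{"dx":0.5,"dy":19.5,"dz":-15,"rx":0,"ry":0,"rz":0},{"dx":0.5,"dy":19.5,"dz":-35,"rx":0,"ry":0,"rz":0},{"dx":0.5,"dy":19.5,"dz":-45,"rx":0,"ry":0,"rz":0}]}}

```text
clock: 40.73
tcp_pos: [0.5469, -0.0513, 0.1189]
orientation: [3.139, 0.131, -0.006]
contact_force: [-1.6, -0.6, -3.4]
grip_width: 0.0419
gripper_force: 46.3
```

Request:
{"name": "send_rows", "arguments": {"deltas": [{"dx":0,"dy":0,"dz":0,"rx":0,"ry":0,"rz":0},{"dx":0,"dy":0,"dz":0,"rx":0,"ry":0,"rz":0},{"dx":0,"dy":0,"dz":0,"rx":0,"ry":0,"rz":0},{"dx":0,"dy":0,"dz":0,"rx":0,"ry":0,"rz":0}]}}

```text
clock: 41.07
tcp_pos: [0.5495, -0.0509, 0.1223]
orientation: [3.139, 0.131, 0.002]
contact_force: [-0.2, -0.1, -3.7]
grip_width: 0.0416
gripper_force: 46.3
```

Request:
{"name": "send_rows", "arguments": {"deltas": [{"dx":0,"dy":-1.5,"dz":-7,"rx":0,"ry":0,"rz":0},{"dx":0,"dy":-1.5,"dz":-13,"rx":0,"ry":0,"rz":0},{"dx":0,"dy":-1.5,"dz":-17,"rx":0,"ry":0,"rz":0},{"dx":0,"dy":-1.5,"dz":-18,"rx":0,"ry":0,"rz":0},{"dx":0,"dy":-1.5,"dz":-18,"rx":0,"ry":0,"rz":0}]}}

```text
clock: 41.48
tcp_pos: [0.5487, -0.0522, 0.1032]
orientation: [3.139, 0.132, -0.001]
contact_force: [0.3, -0.1, -3.7]
grip_width: 0.0419
gripper_force: 46.6
```

Request:
{"name": "send_rows", "arguments": {"deltas": [{"dx":0,"dy":0,"dz":-0.7,"rx":0,"ry":0,"rz":0},{"dx":0,"dy":0,"dz":-0.7,"rx":0,"ry":0,"rz":0},{"dx":0,"dy":0,"dz":-0.7,"rx":0,"ry":0,"rz":0}]}}

```text
clock: 41.73
tcp_pos: [0.5489, -0.0521, 0.1031]
orientation: [3.139, 0.132, 0.0]
contact_force: [-1.3, 0.1, 3.2]
grip_width: 0.0417
gripper_force: 47.1
```

Request:
{"name": "send_rows", "arguments": {"deltas": [{"dx":0,"dy":0,"dz":-0.7,"rx":0,"ry":0,"rz":0},{"dx":0,"dy":0,"dz":-0.7,"rx":0,"ry":0,"rz":0},{"dx":0,"dy":0,"dz":-0.7,"rx":0,"ry":0,"rz":0}]}}

```text
clock: 41.98
tcp_pos: [0.549, -0.0521, 0.103]
orientation: [3.138, 0.132, 0.001]
contact_force: [-4.4, -0.5, 9.4]
grip_width: 0.0413
gripper_force: 48.1
```

Request:
{"name": "send_rows", "arguments": {"deltas": [{"dx":0,"dy":0,"dz":0.4,"rx":0,"ry":0,"rz":0},{"dx":0,"dy":0,"dz":0.4,"rx":0,"ry":0,"rz":0},{"dx":0,"dy":0,"dz":0.4,"rx":0,"ry":0,"rz":0},{"dx":0,"dy":0,"dz":0.4,"rx":0,"ry":0,"rz":0},{"dx":0,"dy":0,"dz":0.4,"rx":0,"ry":0,"rz":0}], "jaw": 85}}

```text
clock: 42.4
tcp_pos: [0.5489, -0.0521, 0.1023]
orientation: [-3.139, -0.132, -0.0]
contact_force: [0.2, 0.9, -0.4]
grip_width: 0.0852
gripper_force: 0.0
```

Request:
{"name": "send_rows", "arguments": {"deltas": [{"dx":0,"dy":0,"dz":20,"rx":0,"ry":0,"rz":0},{"dx":0,"dy":0,"dz":60,"rx":0,"ry":0,"rz":0},{"dx":0,"dy":0,"dz":100,"rx":0,"ry":0,"rz":0},{"dx":0,"dy":0,"dz":120,"rx":0,"ry":0,"rz":0},{"dx":-8,"dy":-24,"dz":120,"rx":0,"ry":0,"rz":0}]}}

```text
clock: 42.82
tcp_pos: [0.5454, -0.071, 0.2282]
orientation: [-3.137, -0.143, -0.018]
contact_force: [0.4, 0.2, -0.4]
grip_width: 0.0849
gripper_force: 0.0
```

Request:
{"name": "send_rows", "arguments": {"deltas": [{"dx":-11,"dy":-34,"dz":0,"rx":0,"ry":0,"rz":0},{"dx":-22,"dy":-68,"dz":0,"rx":0,"ry":0,"rz":0},{"dx":-33,"dy":-102,"dz":0,"rx":0,"ry":0,"rz":0},{"dx":-44,"dy":-136,"dz":0,"rx":0,"ry":0,"rz":0},{"dx":-55,"dy":-170,"dz":0,"rx":0,"ry":0,"rz":0}]}}

```text
clock: 43.23
tcp_pos: [0.485, -0.2477, 0.2225]
orientation: [3.139, 0.132, 0.0]
contact_force: [0.5, -0.4, 1.0]
grip_width: 0.0852
gripper_force: 0.0
```

Request:
{"name": "send_rows", "arguments": {"deltas": [{"dx":-10,"dy":-34,"dz":0,"rx":0,"ry":0,"rz":0},{"dx":-20,"dy":-66,"dz":0,"rx":0,"ry":0,"rz":0},{"dx":-28,"dy":-86,"dz":0,"rx":0,"ry":0,"rz":0},{"dx":-28,"dy":-86,"dz":-20,"rx":0,"ry":0,"rz":0},{"dx":-28,"dy":-86,"dz":-50,"rx":0,"ry":0,"rz":0}]}}

```text
clock: 43.65
tcp_pos: [0.4587, -0.3356, 0.1744]
orientation: [3.135, 0.125, 0.008]
contact_force: [1.0, 1.0, -0.2]
grip_width: 0.0846
gripper_force: 0.0
```

Request:
{"name": "send_rows", "arguments": {"deltas": [{"dx":0,"dy":0,"dz":0,"rx":0,"ry":0,"rz":0},{"dx":0,"dy":0,"dz":0,"rx":0,"ry":0,"rz":0},{"dx":0,"dy":0,"dz":0,"rx":0,"ry":0,"rz":0},{"dx":0,"dy":0,"dz":0,"rx":0,"ry":0,"rz":0}]}}

```text
clock: 43.98
tcp_pos: [0.459, -0.3323, 0.174]
orientation: [3.137, 0.133, 0.003]
contact_force: [-0.5, -0.6, 0.1]
grip_width: 0.0848
gripper_force: 0.0
```

Run:
```python
from m import *
from bench import r
f=grab("wrist","w12"); measure(f)
o=r.get_obs();print(o["tcp_pos"],o["orientation"])
```

```text
nozzle px [319. 298.] rect [ 458.7 -331.9] [41.1 40.8] 4.9 circ [ 458.6 -331.8] 20.8
[ 0.45893932 -0.3323699   0.17405451] [3.13723779 0.13310933 0.00355036]
```

Request:
{"name": "send_rows", "arguments": {"deltas": [{"dx":-0.5,"dy":0,"dz":-25,"rx":0,"ry":0,"rz":0},{"dx":-0.5,"dy":0,"dz":-50,"rx":0,"ry":0,"rz":0},{"dx":-0.5,"dy":0,"dz":-70,"rx":0,"ry":0,"rz":0},{"dx":-0.5,"dy":0,"dz":-76,"rx":0,"ry":0,"rz":0},{"dx":-0.5,"dy":0,"dz":-76,"rx":0,"ry":0,"rz":0}]}}

```text
clock: 44.45
tcp_pos: [0.4569, -0.3317, 0.0958]
orientation: [-3.138, -0.133, 0.002]
contact_force: [-0.7, -0.3, 0.7]
grip_width: 0.0845
gripper_force: 0.0
```

Request:
{"name": "send_rows", "arguments": {"deltas": [{"dx":0,"dy":0,"dz":0,"rx":0,"ry":0,"rz":0},{"dx":0,"dy":0,"dz":0,"rx":0,"ry":0,"rz":0},{"dx":0,"dy":0,"dz":0,"rx":0,"ry":0,"rz":0},{"dx":0,"dy":0,"dz":0,"rx":0,"ry":0,"rz":0},{"dx":0,"dy":0,"dz":0,"rx":0,"ry":0,"rz":0}], "jaw": 30, "newtons": 45}}

```text
clock: 44.87
tcp_pos: [0.4582, -0.3324, 0.098]
orientation: [3.138, 0.132, 0.003]
contact_force: [-1.1, 2.7, 6.0]
grip_width: 0.0423
gripper_force: 45.1
```

Request:
{"name": "send_rows", "arguments": {"deltas": [{"dx":0,"dy":0,"dz":0,"rx":0,"ry":0,"rz":0},{"dx":0,"dy":0,"dz":0,"rx":0,"ry":0,"rz":0},{"dx":0,"dy":0,"dz":0,"rx":0,"ry":0,"rz":0}]}}

```text
clock: 45.12
tcp_pos: [0.4582, -0.3323, 0.098]
orientation: [3.138, 0.132, 0.003]
contact_force: [-0.4, 1.7, 6.4]
grip_width: 0.0422
gripper_force: 45.1
```

Request:
{"name": "send_rows", "arguments": {"deltas": [{"dx":0,"dy":0,"dz":8,"rx":0,"ry":0,"rz":0},{"dx":0,"dy":0,"dz":24,"rx":0,"ry":0,"rz":0},{"dx":0,"dy":0,"dz":44,"rx":0,"ry":0,"rz":0},{"dx":0,"dy":0,"dz":62,"rx":0,"ry":0,"rz":0},{"dx":0,"dy":0,"dz":70,"rx":0,"ry":0,"rz":0}]}}

```text
clock: 45.53
tcp_pos: [0.4579, -0.3327, 0.1689]
orientation: [3.137, 0.132, 0.004]
contact_force: [1.2, 0.5, -4.3]
grip_width: 0.0423
gripper_force: 46.7
```

Request:
{"name": "send_rows", "arguments": {"deltas": [{"dx":0,"dy":10,"dz":0,"rx":0,"ry":0,"rz":0},{"dx":0,"dy":30,"dz":0,"rx":0,"ry":0,"rz":0},{"dx":0,"dy":60,"dz":0,"rx":0,"ry":0,"rz":0},{"dx":0,"dy":90,"dz":0,"rx":0,"ry":0,"rz":0},{"dx":0,"dy":120,"dz":0,"rx":0,"ry":0,"rz":0}]}}

```text
clock: 45.95
tcp_pos: [0.4559, -0.21, 0.1652]
orientation: [-3.138, -0.132, 0.003]
contact_force: [0.7, 0.2, -5.2]
grip_width: 0.0418
gripper_force: 46.7
```

Request:
{"name": "send_rows", "arguments": {"deltas": [{"dx":2,"dy":30,"dz":0,"rx":0,"ry":0,"rz":0},{"dx":4,"dy":60,"dz":0,"rx":0,"ry":0,"rz":0},{"dx":6,"dy":90,"dz":0,"rx":0,"ry":0,"rz":0},{"dx":8,"dy":120,"dz":0,"rx":0,"ry":0,"rz":0},{"dx":10,"dy":150,"dz":0,"rx":0,"ry":0,"rz":0}]}}

```text
clock: 46.37
tcp_pos: [0.4658, -0.0601, 0.1654]
orientation: [-3.138, -0.133, 0.003]
contact_force: [1.4, -0.6, -4.8]
grip_width: 0.042
gripper_force: 46.7
```

Request:
{"name": "send_rows", "arguments": {"deltas": [{"dx":7,"dy":25,"dz":0,"rx":0,"ry":0,"rz":0},{"dx":14,"dy":45,"dz":0,"rx":0,"ry":0,"rz":0},{"dx":19,"dy":58,"dz":0,"rx":0,"ry":0,"rz":0},{"dx":19,"dy":58,"dz":-10,"rx":0,"ry":0,"rz":0},{"dx":19,"dy":58,"dz":-25,"rx":0,"ry":0,"rz":0}]}}

```text
clock: 46.78
tcp_pos: [0.4864, -0.0027, 0.1411]
orientation: [-3.138, -0.136, -0.002]
contact_force: [-0.1, -1.1, -5.3]
grip_width: 0.0423
gripper_force: 46.8
```

Request:
{"name": "send_rows", "arguments": {"deltas": [{"dx":0,"dy":0,"dz":-12,"rx":0,"ry":0,"rz":0},{"dx":0,"dy":0,"dz":-20,"rx":0,"ry":0,"rz":0},{"dx":0,"dy":0,"dz":-20,"rx":0,"ry":0,"rz":0},{"dx":0,"dy":0,"dz":-20,"rx":0,"ry":0,"rz":0}]}}

```text
clock: 47.12
tcp_pos: [0.4854, -0.0044, 0.1207]
orientation: [-3.139, -0.132, 0.003]
contact_force: [0.1, -0.3, -4.7]
grip_width: 0.0421
gripper_force: 46.8
```

Request:
{"name": "send_rows", "arguments": {"deltas": [{"dx":1,"dy":0.3,"dz":-7,"rx":0,"ry":0,"rz":0},{"dx":1,"dy":0.3,"dz":-13,"rx":0,"ry":0,"rz":0},{"dx":1,"dy":0.3,"dz":-16,"rx":0,"ry":0,"rz":0},{"dx":1,"dy":0.3,"dz":-17,"rx":0,"ry":0,"rz":0},{"dx":1,"dy":0.3,"dz":-17,"rx":0,"ry":0,"rz":0}]}}

```text
clock: 47.53
tcp_pos: [0.4871, -0.0039, 0.1041]
orientation: [-3.139, -0.132, 0.001]
contact_force: [-0.5, -0.3, -4.1]
grip_width: 0.0423
gripper_force: 46.8
```

Request:
{"name": "send_rows", "arguments": {"deltas": [{"dx":0,"dy":0,"dz":-0.7,"rx":0,"ry":0,"rz":0},{"dx":0,"dy":0,"dz":-0.7,"rx":0,"ry":0,"rz":0},{"dx":0,"dy":0,"dz":-0.7,"rx":0,"ry":0,"rz":0}]}}

```text
clock: 47.78
tcp_pos: [0.4875, -0.0039, 0.1039]
orientation: [3.139, 0.132, 0.001]
contact_force: [-0.1, -0.4, -5.0]
grip_width: 0.0422
gripper_force: 46.8
```

Request:
{"name": "send_rows", "arguments": {"deltas": [{"dx":0,"dy":0,"dz":-0.7,"rx":0,"ry":0,"rz":0},{"dx":0,"dy":0,"dz":-0.7,"rx":0,"ry":0,"rz":0},{"dx":0,"dy":0,"dz":-0.7,"rx":0,"ry":0,"rz":0}]}}

```text
clock: 48.03
tcp_pos: [0.4874, -0.0039, 0.1031]
orientation: [3.139, 0.132, 0.0]
contact_force: [0.2, -0.3, -4.7]
grip_width: 0.0422
gripper_force: 46.8
```

Request:
{"name": "send_rows", "arguments": {"deltas": [{"dx":0,"dy":0,"dz":-0.7,"rx":0,"ry":0,"rz":0},{"dx":0,"dy":0,"dz":-1,"rx":0,"ry":0,"rz":0},{"dx":0,"dy":0,"dz":-1,"rx":0,"ry":0,"rz":0}]}}

```text
clock: 48.28
tcp_pos: [0.4879, -0.0037, 0.103]
orientation: [3.139, 0.132, 0.002]
contact_force: [-2.0, -0.6, 6.5]
grip_width: 0.0421
gripper_force: 47.5
```

Request:
{"name": "send_rows", "arguments": {"deltas": [{"dx":0,"dy":0,"dz":-0.2,"rx":0,"ry":0,"rz":0},{"dx":0,"dy":0,"dz":-0.2,"rx":0,"ry":0,"rz":0}]}}

```text
clock: 48.45
tcp_pos: [0.4879, -0.0037, 0.103]
orientation: [3.138, 0.132, 0.002]
contact_force: [-2.3, 0.7, 8.2]
grip_width: 0.0422
gripper_force: 47.6
```

Contact. Now release, rise, back off to the viewing pose and check everything.

Request:
{"name": "send_rows", "arguments": {"deltas": [{"dx":0,"dy":0,"dz":0,"rx":0,"ry":0,"rz":0},{"dx":0,"dy":0,"dz":0,"rx":0,"ry":0,"rz":0},{"dx":0,"dy":0,"dz":0,"rx":0,"ry":0,"rz":0},{"dx":0,"dy":0,"dz":0,"rx":0,"ry":0,"rz":0},{"dx":0,"dy":0,"dz":0,"rx":0,"ry":0,"rz":0}], "jaw": 85}}

```text
clock: 48.87
tcp_pos: [0.4874, -0.0039, 0.1018]
orientation: [-3.139, -0.132, -0.0]
contact_force: [-0.3, -0.4, -0.5]
grip_width: 0.0851
gripper_force: 0.0
```

Request:
{"name": "send_rows", "arguments": {"deltas": [{"dx":0,"dy":0,"dz":20,"rx":0,"ry":0,"rz":0},{"dx":0,"dy":0,"dz":60,"rx":0,"ry":0,"rz":0},{"dx":0,"dy":0,"dz":100,"rx":0,"ry":0,"rz":0},{"dx":0,"dy":0,"dz":140,"rx":0,"ry":0,"rz":0},{"dx":-10,"dy":0,"dz":170,"rx":0,"ry":0,"rz":0}]}}

```text
clock: 49.28
tcp_pos: [0.4791, -0.0035, 0.2753]
orientation: [-3.138, -0.132, -0.007]
contact_force: [2.1, -0.9, 0.6]
grip_width: 0.0847
gripper_force: 0.0
```

Request:
{"name": "send_rows", "arguments": {"deltas": [{"dx":-25,"dy":0,"dz":20,"rx":0,"ry":0,"rz":0},{"dx":-48,"dy":2,"dz":30,"rx":0,"ry":0,"rz":0},{"dx":-48,"dy":2,"dz":30,"rx":0,"ry":0,"rz":0},{"dx":-48,"dy":2,"dz":30,"rx":0,"ry":0,"rz":0},{"dx":-48,"dy":2,"dz":30,"rx":0,"ry":0,"rz":0}]}}

```text
clock: 49.7
tcp_pos: [0.4296, -0.002, 0.3015]
orientation: [3.139, 0.132, 0.0]
contact_force: [-0.1, 0.6, -0.0]
grip_width: 0.085
gripper_force: 0.0
```

Run:
```python
from m import *
from bench import r
f=grab("wrist","w13"); measure(f); grab("side","side3"); g=grab("scene","scene3"); o=r.get_obs();print(o["tcp_pos"],o["clock"])
```

```text
sleeve px [245.  67.] rect [535.8  58.1] [43.  42.2] 66.5 circ [535.6  58.4] 21.9
nozzle px [329. 149.] rect [485.2  -3.7] [42.2 41.3] 4.0 circ [485.1  -3.1] 21.5
manif px [409.  67.] rect [545.3 -52.4] [41.5 42.2] 4.9 circ [545.4 -52.5] 28.7
[ 0.42962745 -0.00190454  0.30096416] 49.85
```

View pics/scene3.png

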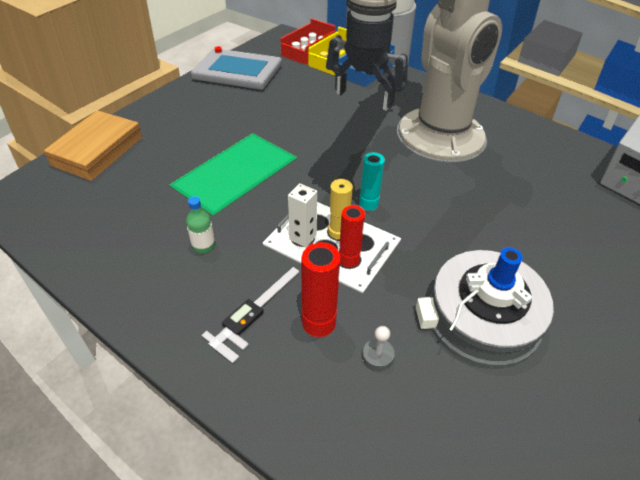

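The scene shows the hub in the chuck at (508,268), and the sleeve (352,237), nozzle (341,208) and manifold (303,215) upright on their original places. The bystanders are untouched. Handing in.

```bash
python3 -c "
from bench import r
print(r.hand_in())"
```

```text
the job is handed in; nothing more can be done
None
```

The job is handed in: the hub stands centred in the chuck to within about 1 mm, and the sleeve, nozzle and manifold are upright on their original pallet places, with everything else left alone.

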